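# Slip test of a brake pad on a tilting ramp

## Robot

A 7-joint arm with a two-finger parallel gripper is mounted at the origin on the work surface. World frame = base frame: x ahead of the robot, y to its left, z up, the work surface at z = 0. Lengths are in m, angles in degrees, forces in N, time in s.
With the tool pointing down it reaches from about 0.4 to 0.9 m from the base axis. Payload 5.6 kg.
Tool frame: the origin (TCP) lies at the very end of the fingers, on their centre line; the grasp point (between the pads) lies 19 mm behind it; z points along the fingers, y is the line along which they close (so a half turn about z gives the same grasp; the last joint's range is limited). The gripper opens to 92 mm and grips with 3 to 60 N. Pads are 20 mm wide; open, the fingers measure 128 mm over their backs; the gripper's body (75 mm by 189 mm) begins 69 mm behind the grasp point.
Start: joints at [-79.584, 26.786, -0.665, 91.828, 0.344, 61.387, -3.226], TCP at [0.145, 0.634, 0.215] pointing down, gripper open.
Joint ranges: [-144.91, 144.91], [-17.63, 115.5], [-89.93, 88.59], [15.96, 139.68], [-74.01, 254.01], [8.47, 105.57], [-167.45, 167.45]. Speed limits (degrees/s): [147.25, 147.25, 180, 180, 180, 180, 180].

## Interface

Orientations are given as a 3x3 rotation matrix whose columns are the frame's x, y, z axes.
In Python, from cell import bot gives the robot as it stands.
- The arm moves only by the tool apply_moves, never from a script. Its argument "deltas" is one flat list of numbers, 6 for each row, row after row: the shift along the tool's x, y, z in units of 30 mm (1.0 is 30 mm), then the turn, a rotation vector about the tool's x, y, z in units of 5 degrees (1.0 is 5 degrees). A call has 1 to 12 rows; each row shifts and turns the commanded pose from where the row before left it, along the tool's axes as they then stand; what a row does not reach is not made up. A row lasts 1/12 s, in which the tool goes at most 41.7 mm and 7.16 degrees, less where a joint would pass 70% of its speed; a pose out of reach is approached as far as the arm can. A call with a number of a shift or a turn outside -1 to 1 is refused whole. A call with a gripper value outside its range is refused whole. "claw" is the closure, from -1 (fully open) to 1 (shut), set as the call begins (left out, the last holds). The fingers move at their own pace and stop on an object; "force" is the grip in N (left out, the last holds). Time passes only in rows, so rows that do not move let the fingers close. It gives the time, the measured TCP pose, the force, the opening and the grip force at its end, in the units of the state.
- bot.sense(): the state, without advancing time (a new reading comes with each control period).
- bot.camera(name): name is "scene" or "top" or "wrist"; returns the picture (384x512x3 uint8, blue, green, red); there is no depth.
- bot.camera_info(name): a dict with "fx", "fy", "cx", "cy" (pixels), "R" (3x3) and "t" (3): a world point X has camera coordinates R X + t; the wrist camera has in their place "hand_eye" (4x4, takes a point from camera to tool coordinates, whose origin is the TCP and whose axes are the flange's). Camera axes: x right, y down, z forward; pixel columns grow to the right and rows downward; lengths in m; the calibration is good to about 2 mm. The wrist camera is an equidistant fisheye: a pixel r from the principal point sees the ray r / f radians off the axis. A picture is of the moment at which its call begins: read the wrist's pose just before it. camera_info takes no time and is no camera call.
- bot.job_done(): hands the job in; it is judged then, once.
Trained networks look in the newest picture that a camera, given by its name, has taken for a name from the list of things; names that differ only in an ending like _2 or _b are one class to them, and where a whole thing is asked for, a point or a joint stands for the part that bears it (a point fixed in the world has none). Each returns a list of dicts, best first, with "conf" (0 to 1); they miss things now and then, are a little off and sometimes report something else, mostly with a low value. They report only what shows in the picture. A call takes as long as a camera call. They do not tell look-alikes from the thing itself.
- bot.spot_in(label, camera): "location" ([column, row] in pixels, amid what is visible of it).
- bot.trace(label, camera): "mask" (384x512 bool, what is visible of it) and "location" ([column, row] in pixels, amid what is visible of it).
The state is a dict: "clock": time; "qpos": joint angles; "qd": joint speeds; "joint_torque": joint torques, N m; "position": TCP position; "ee_rot": TCP orientation; "contact_force": force on the tool from outside, world axes, zero at the start; "torque": the same for the moment, N m; "finger_gap": finger opening in m; "grip_force": force on a finger pad.
Only numpy, scipy, OpenCV 4.12 (cv2) and the standard library are available. Lean on these libraries where they do the work, as an engineer would, in place of code of your own. Each camera call takes 0.05 s, during which the arm holds its last target. There are 200 camera calls.

## Task

Find the angle at which the brake pad from the green mat slips: lay it lining down across the handle end of the aluminium ramp, wholly above the red line and centred, let go of it, then slowly lift the ramp by its red handle, without touching the pad, only until the pad slips and slides down below the red line. Leave the ramp standing at that angle, and record it by swinging the orange needle beside the ramp until it is parallel to the ramp. Leave the pads on the grey mat, the spray can and the spanner alone.

Things in the scene. Friction and masses are not known exactly. Their poses are not given: they have to be found in the camera images.
- rig: blue slip-test rig, fixed on the bench; its position and yaw vary. Base slab 240 x 255 x 10 mm. Origin on the bench, under the middle of the ramp; +x from the ramp's handle to its hinge, y along the hinge, z up. The ramp lies along y = 0; at the -y side an upright white dial board 105 x 145 mm marked every 10 degrees, the orange needle before it. Ramp and needle turn about axes parallel to y
- ramp (a joint): tilt of the ramp above level, rad: 0 lying level, grows as the handle end is lifted, at most 0.9; starts between 0 and 0.08. The hinge is stiff: the ramp stays at any angle where it is left, also with a pad on it; lifting it by the handle takes about 8 to 13 N
- ramp_hinge (a point): on the ramp's upper face, 4 mm above the hinge axis, which lies at x = 120, y = 0 mm of the rig, 45 mm above the bench; turns with the ramp: +x down the slope from handle to hinge, z out of the face. Plate 205 mm long (x = -205 to 0), 130 mm wide, 8 mm thick. Yellow stop lip 11 mm high, upper side at x = -19 mm; red line across at x = -120 mm; the pad starts uphill of it
- ramp_handle (a point): middle of the ramp's red handle, a round bar 12 mm thick and 114 mm long, parallel to the hinge, 250 mm from the hinge axis and level with it when the ramp lies flat (45 mm above the bench); the gap between bar and plate edge is 39 mm; can be pinched from above across the bar, which may turn in the grip
- needle (a joint): angle of the orange needle above level, rad, same sense as ramp (equal when parallel to the ramp); range 0 to 1.3; starts between 0.85 and 1.15. It stays where it is left; moving it takes about 1.5 N at its grip
- needle_pivot (a point): pivot of the needle, 60 mm above the bench, at x = 90, y = -120 mm of the rig; turns with the needle; its -x points along the needle to its free end
- needle_grip (a point): middle of the needle's black grip pin: a round pin 14 mm thick, 55 mm long, parallel to the pivot axis, 130 mm from the pivot at the needle's free end, standing out from the needle on the side away from the ramp; this point is 30 mm off the needle's plane; can be pinched from above across the pin, which may turn in the grip
- green_mat: green rubber mat, 130 x 130 x 4 mm, fixed; the pad to test lies in its middle. Origin centre of its underside
- grey_mat: grey mat, 240 x 130 x 4 mm, fixed; two spare pads lie on it, to be left alone. Green and grey mat may be either way round. Origin centre of its underside
- pad_a: brake pad: copper-coloured backing plate 46 (x) x 96 (y) x 5 mm over a black lining 40 x 84 x 9 mm, 14 mm high in all, 0.3 kg, lining down. Origin centre of its underside, z up. Three pads look alike, but their linings differ in friction, so their slip angles do (between about 15 and 33 degrees). Any of the three may be the one on the green mat
- pad_b: brake pad: copper-coloured backing plate 46 (x) x 96 (y) x 5 mm over a black lining 40 x 84 x 9 mm, 14 mm high in all, 0.3 kg, lining down. Origin centre of its underside, z up. Three pads look alike, but their linings differ in friction, so their slip angles do (between about 15 and 33 degrees). Any of the three may be the one on the green mat
- pad_c: brake pad: copper-coloured backing plate 46 (x) x 96 (y) x 5 mm over a black lining 40 x 84 x 9 mm, 14 mm high in all, 0.3 kg, lining down. Origin centre of its underside, z up. Three pads look alike, but their linings differ in friction, so their slip angles do (between about 15 and 33 degrees). Any of the three may be the one on the green mat
- spray_can: orange spray can, 66 mm wide, 190 mm high, standing on the bench; bystander. Origin centre of its underside
- spanner: steel spanner 180 mm long, lying on the bench; bystander. Origin at its underside
There are look-alikes about, which are no part of the job. What is shaped like the pad_c but blue or turquoise is not meant.

How it is judged:
By the outcome, as a careful person would: the job done as asked, in the order asked, and still so for the second after the job is handed in, with the robot touching nothing.
It also fails if it takes over 72 s, if anything falls off the work surface, if the arm or the gripper's body presses on something with over 40 N, if the wrist force passes 120 N, or if a joint passes its speed limit or range.

## Working session

There is one attempt and no reset: what is moved stays moved. The work goes in short steps, Python scripts to look and compute and a tool call to move; the robot and the scene stay as the last step left them, time stands still between calls to the robot, and variables do not carry over. Pictures are saved under pics/ and viewed, at most 10 in all, crops included, and the job is handed in when it is done.

Besides the shell and the picture viewer there is one more tool, called after ">>>" by a JSON object that holds its "name" and its "arguments". apply_moves: Moves the arm, as the interface text tells. Its arguments: {"type":"object","properties":{"deltas":{"type":"array"},"claw":{"type":"number"},"force":{"type":"number"}},"required":["deltas"]}

```bash
ls; mkdir -p pics; python3 - <<'E'
from cell import bot
import cv2,numpy as np
a=bot.camera("scene");b=bot.camera("top")
cv2.imwrite("pics/scene.png",a);cv2.imwrite("pics/top.png",b)
for c in("scene","top"):
    print(c,{k:np.round(v,4).tolist() for k,v in bot.camera_info(c).items()})
    for l in("rig","ramp_handle","needle_grip","needle_pivot","needle","ramp","green_mat","grey_mat","pad_a","spray_can","spanner"):
        print(l,[(np.round(d["location"]).tolist(),round(d["conf"],2)) for d in bot.spot_in(l,c)])
print({k:np.round(v,4).tolist() for k,v in bot.camera_info("wrist").items()})
print(bot.sense())
E
```

```text
pics
scene {'fx': 443.8706, 'fy': 443.8706, 'cx': 257.797, 'cy': 192.1679, 'R': [[0.425, 0.9052, -0.0017], [0.5729, -0.2704, -0.7738], [-0.7009, 0.3279, -0.6335]], 't': [-0.2156, -0.2665, 1.701]}
rig [([252.0, 222.0], 0.6)]
ramp_handle [([266.0, 206.0], 0.92), ([221.0, 183.0], 0.17)]
needle_grip [([224.0, 185.0], 0.8), ([251.0, 223.0], 0.49)]
needle_pivot [([215.0, 184.0], 0.64)]
needle [([214.0, 183.0], 0.55)]
ramp [([253.0, 222.0], 0.72), ([108.0, 252.0], 0.72), ([268.0, 203.0], 0.56), ([358.0, 154.0], 0.17)]
green_mat [([325.0, 184.0], 0.93)]
grey_mat [([368.0, 166.0], 0.58)]
pad_a [([326.0, 177.0], 0.77), ([359.0, 154.0], 0.76), ([263.0, 162.0], 0.69), ([374.0, 170.0], 0.68), ([306.0, 152.0], 0.66), ([394.0, 205.0], 0.65)]
spray_can [([107.0, 251.0], 0.72)]
spanner []
top {'fx': 374.5037, 'fy': 374.5037, 'cx': 260.1749, 'cy': 192.8331, 'R': [[0.0103, -0.9999, 0.0058], [-0.9961, -0.0108, -0.0875], [0.0875, -0.0049, -0.9962]], 't': [-0.0163, 0.5131, 1.3293]}
rig [([274.0, 171.0], 0.91), ([192.0, 198.0], 0.2)]
ramp_handle [([261.0, 177.0], 0.82)]
needle_grip [([307.0, 173.0], 0.42),
[... 769 characters left out ...]
2579266]), 'qd': array([-0.06670379, -0.00410295,  0.09947952, -0.10146757, -0.00331847,
        0.01624671,  0.08935646]), 'joint_torque': array([ 1.65809815e-04, -5.20430374e+01, -1.30074468e-02, -2.44046527e+01,
       -5.68553014e-02,  1.16522433e-02,  3.34510923e-05]), 'position': array([0.14494003, 0.63365029, 0.2146015 ]), 'ee_rot': array([[-9.74827118e-01,  2.22962072e-01,  6.55106334e-05],
       [ 2.22962074e-01,  9.74827119e-01,  3.44216434e-05],
       [-5.61868211e-05,  4.81615381e-05, -9.99999997e-01]]), 'contact_force': array([ 0.36836576,  0.62933617, -0.15822718]), 'torque': array([-0.00422607, -0.00852294,  0.00764008]), 'grip_force': 0.0, 'finger_gap': 0.09183367371739881}
```

```bash
python3 - <<'E'
import cv2
a=cv2.imread("pics/scene.png");b=cv2.imread("pics/top.png")
cv2.imwrite("pics/s2.png",cv2.resize(a[110:350,60:440],(800,505),interpolation=3))
cv2.imwrite("pics/t2.png",cv2.resize(b[110:270,120:410],(800,441),interpolation=3))
E
```

```text
(no output)
```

View pics/s2.png

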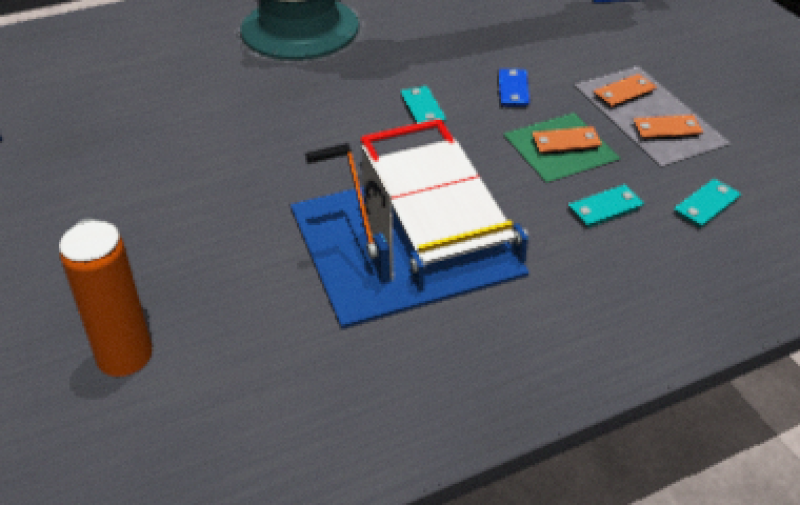

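View pics/t2.png

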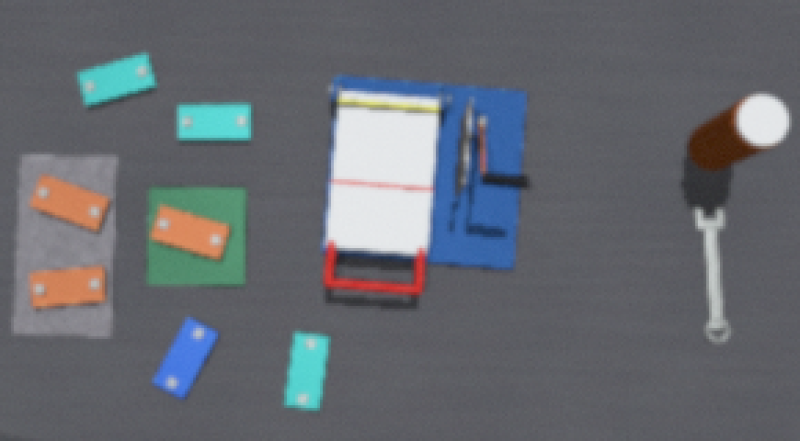

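Candidates for the pad, in scene camera pixels: copper pad on green at (326,177); copper pads on grey at (359,154) and (374,170), which are spares; turquoise at (263,162), (349,207) and (394,205); blue at (306,152). I choose (326,177), which is (190,194) in the top view. The rig's handle end faces the robot, and the needle is on its right.

```bash
cat > h.py <<'E'
from cell import bot
import cv2,numpy as np
def ray(c,p):
    i=bot.camera_info(c);R=np.array(i["R"]);t=np.array(i["t"])
    return -R.T@t, R.T@np.array([(p[0]-i["cx"])/i["fx"],(p[1]-i["cy"])/i["fy"],1])
def wray(s,p):
    i=bot.camera_info("wrist");u=np.array([(p[0]-i["cx"])/i["fx"],(p[1]-i["cy"])/i["fy"]]);r=np.hypot(*u)
    d=np.array([*(u/r*np.sin(r)),np.cos(r)]);H=np.array(i["hand_eye"]);E=s["ee_rot"]
    return E@H[:3,3]+s["position"],E@H[:3,:3]@d
def atz(o,d,z): return o+d*(z-o[2])/d[2]
def tri(rs):
    A=0;b=0
    for o,d in rs:
        d=d/np.linalg.norm(d);P=np.eye(3)-np.outer(d,d);A=A+P;b=b+P@o
    return np.linalg.solve(A,b)
def proj(c,X):
    i=bot.camera_info(c);q=np.array(i["R"])@X+i["t"];return np.array([i["fx"]*q[0]/q[2]+i["cx"],i["fy"]*q[1]/q[2]+i["cy"]])
def wproj(s,X):
    i=bot.camera_info("wrist");H=np.array(i["hand_eye"]);q=s["ee_rot"].T@(X-s["position"]);q=H[:3,:3].T@(q-H[:3,3])
    r=np.hypot(q[0],q[1]);th=np.arctan2(r,q[2]);return np.array([i["cx"],i["cy"]])+i["fx"]*th*q[:2]/r
def blobs(im,lo,hi,amin=60):
    m=cv2.inRange(cv2.cvtColor(im,cv2.COLOR_BGR2HSV),lo,hi)
    n,l,st,ce=cv2.connectedComponentsWithStats(m)
    return [(l==k,st[k,4],ce[k]) for k in range(1,n) if st[k,4]>=amin]
E
python3 - <<'E'
from h import *
a=cv2.imread("pics/scene.png");b=cv2.imread("pics/top.png")
def f(im,n,lo,hi,am=25):
    out=[]
    for m,A,c in blobs(im,lo,hi,am):
        r=cv2.minAreaRect(np.argwhere(m)[:,::-1].astype(np.float32));print(n,A,np.round(c,1),np.round(cv2.boxPoints(r),1).tolist())
for n,im in(("scene",a),("top",b)):
    f(im,n+" copper",(5,100,140),(15,255,255));f(im,n+" red",(0,150,120),(3,255,255),15);f(im,n+" red2",(174,150,120),(180,255,255),15);f(im,n+" blue",(100,180,60),(120,255,220),200)
    f(im,n+" yellow",(22,120,120),(35,255,255),15)
E
```

```text
scene copper 209 [356.4 152. ] [[341.79998779296875, 152.39999389648438], [367.70001220703125, 142.39999389648438], [371.20001220703125, 151.39999389648438], [345.20001220703125, 161.39999389648438]]
scene copper 238 [376.7 169.3] [[360.8999938964844, 165.6999969482422], [392.5, 163.8000030517578], [393.0, 172.60000610351562], [361.3999938964844, 174.5]]
scene copper 246 [328.8 175.6] [[312.8999938964844, 172.60000610351562], [343.5, 169.60000610351562], [344.3999938964844, 178.60000610351562], [313.79998779296875, 181.60000610351562]]
scene copper 79 [230.9 203.8] [[224.89999389648438, 183.0], [226.6999969482422, 182.60000610351562], [236.89999389648438, 224.8000030517578], [235.10000610351562, 225.1999969482422]]
scene copper 121 [104.1 233.8] [[89.0, 232.0], [117.0, 224.0], [119.69999694824219, 233.39999389648438], [91.69999694824219, 241.39999389648438]]
scene red 368 [93.8 23. ] [[31.600000381469727, 30.299999237060547], [156.8000030517578, 12.5], [157.1999969482422, 15.699999809265137], [32.099998474121094, 33.599998474121094]]
scene red 174 [251.4 173.3] [[231.39999389648438, 
[... 1398 characters left out ...]
218.6999969482422], [131.89999389648438, 221.1999969482422]]
top red 489 [503.7 192.1] [[491.0, 174.0], [511.0, 174.0], [511.0, 213.0], [491.0, 213.0]]
top red 160 [255.4 211.2] [[237.39999389648438, 214.10000610351562], [238.3000030517578, 199.89999389648438], [273.6000061035156, 202.10000610351562], [272.70001220703125, 216.3000030517578]]
top red 144 [464.2 285.9] [[452.3999938964844, 287.3999938964844], [473.3999938964844, 278.3999938964844], [476.0, 284.29998779296875], [455.0, 293.29998779296875]]
top blue 2060 [ 63.  300.4] [[9.699999809265137, 309.8999938964844], [24.100000381469727, 266.70001220703125], [104.80000305175781, 293.6000061035156], [90.4000015258789, 336.79998779296875]]
```

```bash
python3 - <<'E'
from h import *
T=lambda s,t:np.round(tri([ray("scene",s),ray("top",t)]),4)
c=lambda q:(q[0]/2.105+60,q[1]/2.105+110)
k=lambda q:(q[0]/2.759+120,q[1]/2.759+110)
print("pad",T((328.8,175.6),(188.7,194.1)))
p=[atz(*ray("top",q),.018)for q in([174,196.2],[177.7,184.1],[203,191.8],[199.3,203.9])]
print(np.round(p,4).tolist(),np.mean(p,0))
L=(p[2]-p[1]);print("pad long axis deg",np.degrees(np.arctan2(L[1],L[0])))
print("handle L",T(c((442,126)),k((327,283))),"R",T(c((364,141)),k((423,290))))
print("lip L",T(c((512,226)),k((338,102))),"R",T(c((420,246)),k((440,109))))
print("redline",T(c((476,178)),k((330,182))),T(c((392,195)),k((436,187))))
print("grip pin outer",T(c((308,157)),k((528,182))),"inner",T(c((349,149)),k((484,179))))
print("slab",[np.round(atz(*ray("top",k(q)),.01),4).tolist() for q in((335,77),(527,92),(513,268))])
print("slab scene",[np.round(atz(*ray("scene",c(q)),.01),4).tolist() for q in((527,272),(342,325),(291,205))])
print("spray",atz(*ray("top",k((762,120))),.19))
E
```

```text
pad [0.5073 0.2496 0.0122]
[[0.4981, 0.3004, 0.018], [0.5422, 0.2883, 0.018], [0.5152, 0.1961, 0.018], [0.4712, 0.2084, 0.018]] [0.50667681 0.24829935 0.018     ]
pad long axis deg -106.32486016840016
handle L [0.442  0.0684 0.0485] R [ 0.4342 -0.0536  0.0552]
lip L [0.6762 0.056  0.0473] R [ 0.6672 -0.0742  0.0568]
redline [0.5702 0.0624 0.0471] [ 0.5657 -0.0685  0.0604]
grip pin outer [ 0.5594 -0.1746  0.1563] inner [ 0.563  -0.1222  0.1539]
slab [[0.717, 0.0603, 0.01], [0.6996, -0.1966, 0.01], [0.464, -0.1777, 0.01]]
slab scene [[0.7269, 0.0543, 0.01], [0.709, -0.1944, 0.01], [0.473, -0.1773, 0.01]]
spray [ 0.62949721 -0.44356331  0.19      ]
```

```bash
cat >> h.py <<'E'
from scipy.spatial.transform import Rotation as Ro
def down(az):  # tool down, y axis at world azimuth az (deg)
    a=np.radians(az);y=np.array([np.cos(a),np.sin(a),0]);z=np.array([0,0,-1.]);return np.c_[np.cross(y,z),y,z]
def plan(P1,R1,n,P0=None,R0=None,path=None):
    s=bot.sense();P=s["position"] if P0 is None else np.array(P0);R=s["ee_rot"] if R0 is None else R0
    P1=np.array(P1,float);rv=Ro.from_matrix(R.T@R1).as_rotvec();Pa,Ra=P.copy(),R.copy();out=[]
    for k in range(1,n+1):
        tp=Pa+(P1-Pa)*k/n if path is None else path(k/n);tr=Ra@Ro.from_rotvec(rv*k/n).as_matrix()
        d=np.round(R.T@(tp-P)/.03,2);w=np.round(np.degrees(Ro.from_matrix(R.T@tr).as_rotvec())/5,2)
        P=P+R@d*.03;R=R@Ro.from_rotvec(np.radians(w*5)).as_matrix()
        out.append([*d,*w])
    out=np.array(out)+0.
    if abs(out).max()>1:print("TOO BIG",abs(out).max(0))
    for i in range(0,n,12):print("["+",".join(f"{v:g}" for v in out[i:i+12].ravel())+"]")
    print("end",np.round(P,4),"az",round(np.degrees(np.arctan2(R[1,1],R[0,1])),2));return P,R
E
python3 - <<'E'
from h import *
plan([.507,.2485,.13],down(-16.3),20)
E
```

```text
[-0.73,-0.49,0.14,0,0,0.93,-0.77,-0.43,0.14,0,0,0.94,-0.8,-0.37,0.14,0,0,0.93,-0.83,-0.3,0.14,0,0,0.94,-0.85,-0.23,0.15,0,0,0.93,-0.87,-0.16,0.14,0,0,0.94,-0.87,-0.09,0.14,0,0,0.93,-0.88,-0.02,0.14,0,0,0.93,-0.88,0.06,0.14,0,0,0.94,-0.87,0.12,0.14,0,0,0.93,-0.86,0.2,0.14,0,0,0.94,-0.84,0.26,0.14,0,0,0.93]
[-0.82,0.34,0.14,0,0,0.93,-0.79,0.39,0.14,0,0,0.94,-0.75,0.46,0.15,0,0,0.93,-0.71,0.52,0.14,0,0,0.94,-0.66,0.58,0.14,0,0,0.93,-0.62,0.63,0.14,0,0,0.94,-0.57,0.68,0.14,0,0,0.93,-0.5,0.72,0.14,0,0,0.93]
end [0.5072 0.2486 0.13  ] az -16.28
```

>>> {"name": "apply_moves", "arguments": {"deltas": [-0.73,-0.49,0.14,0,0,0.93,-0.77,-0.43,0.14,0,0,0.94,-0.8,-0.37,0.14,0,0,0.93,-0.83,-0.3,0.14,0,0,0.94,-0.85,-0.23,0.15,0,0,0.93,-0.87,-0.16,0.14,0,0,0.94,-0.87,-0.09,0.14,0,0,0.93,-0.88,-0.02,0.14,0,0,0.93,-0.88,0.06,0.14,0,0,0.94,-0.87,0.12,0.14,0,0,0.93,-0.86,0.2,0.14,0,0,0.94,-0.84,0.26,0.14,0,0,0.93]}}

```text
clock: 2.2
position: [0.3628, 0.4017, 0.164]
ee_rot: [[-0.356, 0.935, 0.0], [0.935, 0.356, 0.001], [0.0, 0.0, -1.0]]
contact_force: [0.1, -0.4, 0.1]
finger_gap: 0.0917
grip_force: 0.0
```

>>> {"name": "apply_moves", "arguments": {"deltas": [-0.82,0.34,0.14,0,0,0.93,-0.79,0.39,0.14,0,0,0.94,-0.75,0.46,0.15,0,0,0.93,-0.71,0.52,0.14,0,0,0.94,-0.66,0.58,0.14,0,0,0.93,-0.62,0.63,0.14,0,0,0.94,-0.57,0.68,0.14,0,0,0.93,-0.5,0.72,0.14,0,0,0.93,0,0,0,0,0,0,0,0,0,0,0,0]}}

```text
clock: 3.03
position: [0.5079, 0.2472, 0.1298]
ee_rot: [[0.283, 0.959, 0.0], [0.959, -0.283, -0.001], [-0.001, 0.0, -1.0]]
contact_force: [-0.2, 0.2, -0.2]
finger_gap: 0.0918
grip_force: 0.0
```

```bash
python3 - <<'E'
from h import *
s=bot.sense();w=bot.camera("wrist");cv2.imwrite("pics/w1.png",cv2.resize(w,(768,576)))
for m,A,c in blobs(w,(5,100,90),(16,255,255),300):
    r=cv2.minAreaRect(np.argwhere(m)[:,::-1].astype(np.float32));bp=cv2.boxPoints(r)
    q=np.array([atz(*wray(s,p),.018) for p in bp])
    print(A,np.round(c),np.round(bp).tolist(),np.round(q[:,:2],4).tolist(),"ctr",np.round(q.mean(0),4),"az",[np.degrees(np.arctan2(*(q[i+1]-q[i])[1::-1])) for i in(0,1)],[np.linalg.norm(q[i+1]-q[i]) for i in (0,1)])
print(np.round(wproj(s,np.array([.507,.2485,.018]))),np.round(wproj(s,s["position"]+s["ee_rot"][:,2]*.11)))
E
```

```text
354 [226.  45.] [[188.0, 18.0], [224.0, -2.0], [264.0, 73.0], [228.0, 92.0]] [[0.4974, 0.4297], [0.5359, 0.4379], [0.5508, 0.3544], [0.5131, 0.3461]] ctr [0.5243 0.392  0.018 ] az [np.float64(11.971411197227534), np.float64(-79.85390909500978)] [np.float64(0.039311049495676244), np.float64(0.08476351488700719)]
657 [248.  14.] [[227.0, 0.0], [269.0, 0.0], [269.0, 69.0], [227.0, 69.0]] [[0.538, 0.4352], [0.576, 0.4238], [0.556, 0.3568], [0.5185, 0.368]] ctr [0.5471 0.3959 0.018 ] az [np.float64(-16.82358645270517), np.float64(-106.64058953622573)] [np.float64(0.03965688762045217), np.float64(0.0699072430338828)]
3610 [137.  65.] [[98.0, 31.0], [140.0, 13.0], [175.0, 99.0], [134.0, 116.0]] [[0.4047, 0.457], [0.4531, 0.4544], [0.4633, 0.3565], [0.4169, 0.3551]] ctr [0.4345 0.4057 0.018 ] az [np.float64(-3.065107695226142), np.float64(-84.05586279501631)] [np.float64(0.048430988699669664), np.float64(0.09845762300512124)]
3053 [252. 198.] [[229.0, 235.0], [229.0, 143.0], [276.0, 143.0], [276.0, 235.0]] [[0.4707, 0.2086], [0.4998, 0.2997], [0.5428, 0.287], [0.5178, 0.1947]] ctr [0.5077 0.2475 0.018 ] az [np.float64(72.2868162429347), np.float64(-16.43806589365102)] [np.float64(0.09562824867200366), np.float64(0.044819587879616964)]
[252. 190.] [253. 192.]
```

View pics/w1.png

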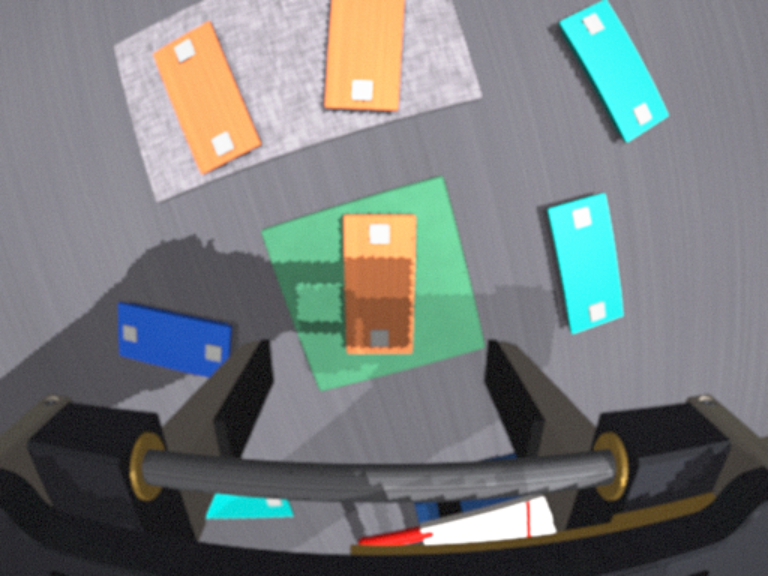

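>>> {"name": "apply_moves", "arguments": {"deltas": [0,0,0.8,0,0,0,0,0,0.8,0,0,0,0,0,0.8,0,0,0,0,0,0.8,0,0,0,0,0,0.5,0,0,0,0,0,0.35,0,0,0,0,0,0,0,0,0]}}

```text
clock: 3.67
position: [0.5051, 0.2493, 0.0067]
ee_rot: [[0.278, 0.961, -0.003], [0.961, -0.278, -0.001], [-0.002, -0.003, -1.0]]
contact_force: [0.1, -0.7, 0.5]
finger_gap: 0.0918
grip_force: 0.0
```

>>> {"name": "apply_moves", "arguments": {"deltas": [0,0,0,0,0,0,0,0,0,0,0,0,0,0,0,0,0,0,0,0,0,0,0,0,0,0,0,0,0,0,0,0,0,0,0,0], "claw": 1, "force": 25}}

```text
clock: 4.17
position: [0.5074, 0.2488, 0.009]
ee_rot: [[0.28, 0.96, 0.001], [0.96, -0.28, 0.001], [0.001, 0.001, -1.0]]
contact_force: [-0.7, 0.2, 0.8]
finger_gap: 0.054
grip_force: 0.0
```

>>> {"name": "apply_moves", "arguments": {"deltas": [0,0,0,0,0,0,0,0,0,0,0,0,0,0,0,0,0,0,0,0,0,0,0,0,0,0,-0.3,0,0,0,0,0,-0.6,0,0,0,0,0,-0.8,0,0,0,0,0,-0.8,0,0,0,0,0,-0.8,0,0,0,0,0,-0.7,0,0,0,0,0,0,0,0,0,0,0,0,0,0,0]}}

```text
clock: 5.17
position: [0.507, 0.2489, 0.1291]
ee_rot: [[0.28, 0.96, 0.001], [0.96, -0.28, 0.001], [0.001, 0.0, -1.0]]
contact_force: [-0.6, -0.1, -2.4]
finger_gap: 0.0454
grip_force: 25.0
```

```bash
python3 - <<'E'
from h import *
s=bot.sense();print(s["finger_gap"],s["grip_force"],s["contact_force"])
w=bot.camera("wrist");cv2.imwrite("pics/w2.png",w)
ex=np.array([.9973,-.0732,0]);O=np.array([.568,-.0025,0])
# pad centre at rig x = 120-162 = -42
X=O-.042*ex;print(X)
plan([*X[:2],.13],down(-4.2),12)
print(np.round([bot.sense()["position"]],4))
E
```

```text
0.0454000902273117 24.999556839466095 [-0.62534813 -0.07903605 -2.44001291]
[0.5261134 0.0005744 0.       ]
[-0.65,0.25,-0.01,0,0,-0.2,-0.65,0.23,0,0,0,-0.2,-0.65,0.22,-0.01,0,0,-0.2,-0.66,0.22,0,0,0,-0.2,-0.66,0.2,-0.01,-0.01,0,-0.21,-0.66,0.18,0,0,0,-0.2,-0.67,0.18,-0.01,0,0,-0.2,-0.67,0.17,-0.01,0,0,-0.2,-0.67,0.15,0,0,0,-0.2,-0.68,0.14,-0.01,0,0,-0.2,-0.68,0.13,0,0,0.01,-0.2,-0.68,0.12,-0.01,0,0,-0.2]
end [5.262e-01 5.000e-04 1.300e-01] az -4.22
[[0.5062 0.2484 0.1279]]
```

>>> {"name": "apply_moves", "arguments": {"deltas": [-0.65,0.25,-0.1,0,0,-0.2,-0.65,0.23,-0.1,0,0,-0.2,-0.65,0.22,-0.1,0,0,-0.2,-0.66,0.22,-0.1,0,0,-0.2,-0.66,0.2,-0.1,0,0,-0.21,-0.66,0.18,-0.1,0,0,-0.2,-0.67,0.18,-0.1,0,0,-0.2,-0.67,0.17,-0.1,0,0,-0.2,-0.67,0.15,0,0,0,-0.2,-0.68,0.14,0,0,0,-0.2,-0.68,0.13,0,0,0,-0.2,-0.68,0.12,0,0,0,-0.2]}}

```text
clock: 6.22
position: [0.5255, -0.0004, 0.1505]
ee_rot: [[0.073, 0.997, -0.004], [0.997, -0.073, -0.001], [-0.001, -0.004, -1.0]]
contact_force: [0.3, -0.6, -2.7]
finger_gap: 0.0453
grip_force: 25.0
```

>>> {"name": "apply_moves", "arguments": {"deltas": [0,0,0,0,0,0,0,0,0,0,0,0]}}

```text
clock: 6.38
position: [0.5257, -0.0007, 0.1508]
ee_rot: [[0.077, 0.997, -0.003], [0.997, -0.077, -0.001], [-0.001, -0.003, -1.0]]
contact_force: [-0.0, 0.8, -2.3]
finger_gap: 0.0454
grip_force: 25.0
```

```bash
python3 - <<'E'
from h import *
s=bot.sense();w=bot.camera("wrist");cv2.imwrite("pics/w3o.png",w);cv2.imwrite("pics/w3.png",cv2.resize(w,(768,576)))
np.savez("s3.npz",position=s["position"],ee_rot=s["ee_rot"]);print(s["position"],s["ee_rot"][:,1])
E
```

```text
[ 0.52573768 -0.00069209  0.15084152] [ 0.99703625 -0.07686386 -0.00326634]
```

View pics/w3.png

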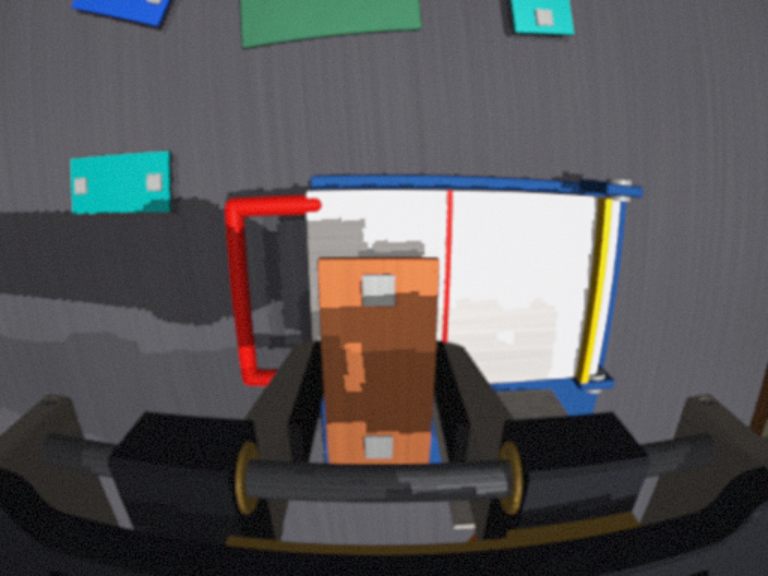

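```bash
cat > fit.py <<'E'
from h import *
from scipy.optimize import least_squares
d=np.load("s3.npz");s3={k:d[k] for k in d}
c=lambda q:np.array((q[0]/2.105+60,q[1]/2.105+110));k=lambda q:np.array((q[0]/2.759+120,q[1]/2.759+110));w=lambda q:np.array(q)/1.5
def pt(p,X):
    x,y,yaw,t,_=p;X=np.array(X)+[0,0,.004];ct,st=np.cos(t),np.sin(t)
    r=np.array([.12+ct*X[0]+st*X[2],X[1],.045-st*X[0]+ct*X[2]])
    return np.array([x+np.cos(yaw)*r[0]-np.sin(yaw)*r[1],y+np.sin(yaw)*r[0]+np.cos(yaw)*r[1],r[2]])
H="h"
obs=[("w",w((449,191)),(-.12,.065,0)),("w",w((307,191)),(-.205,.065,0)),("w",w((602,197)),(-.019,.065,.011)),("w",w((581,382)),(-.019,-.065,.011)),
("w",w((235,205)),(-.25,1,-.004)),("w",w((250,378)),(-.25,-1,-.004)),
("top",k((330,182)),(-.12,.065,0)),("top",k((436,187)),(-.12,-.065,0)),("top",k((330,283)),(-.25,1,-.004)),("top",k((420,290)),(-.25,-1,-.004)),
("scene",c((476,178)),(-.12,.065,0)),("scene",c((392,195)),(-.12,-.065,0)),("scene",c((440,126)),(-.25,1,-.004)),("scene",c((365,141)),(-.25,-1,-.004))]
def res(p):
    o=[]
    for n,q,X in obs:
        X=list(X)
        if abs(X[1])==1:X[1]*=p[4]
        P=pt(p,X);o.append((wproj(s3,P) if n=="w" else proj(n,P))-q)
    return np.concatenate(o)
r=least_squares(res,[.568,-.0025,-.073,.03,.054],loss="soft_l1")
if __name__=="__main__":
    print(np.round(r.x,4),np.degrees(r.x[2:4]));print(np.round(res(r.x).reshape(-1,2),1).tolist())
    np.save("rig.npy",r.x)
    print("padplace",pt(r.x,(-.1625,0,0)),"handle",pt(r.x,(-.25,0,-.004)))
E
python3 fit.py
```

```text
[ 0.567  -0.0036 -0.0691  0.045   0.0587] [-3.95648162  2.58041032]
[[-0.4, -0.6], [-0.8, 0.4], [1.7, 0.3], [-0.2, 0.2], [0.1, -0.2], [1.4, -0.6], [0.4, -0.6], [-1.4, 0.5], [-0.9, -0.4], [-0.2, -0.3], [0.2, -1.5], [-2.1, 1.0], [-1.6, -1.6], [-1.9, -0.4]]
padplace [ 0.52496947 -0.00067489  0.05631193] handle [0.43758686 0.00536881 0.05625536]
```

```bash
cat >> h.py <<'E'
def rigR(t):  # tool down, tilted with the ramp by t rad
    p=np.load("rig.npy");return Ro.from_euler("z",p[2]).as_matrix()@Ro.from_euler("y",t).as_matrix()@down(0)
E
python3 - <<'E'
from h import *
from fit import pt
p=np.load("rig.npy");R=rigR(p[3]);print(R.round(3).tolist())
X=pt(p,(-.1625,0,.0060))
P,Q=plan(pt(p,(-.1625,0,.026)),R,7)
plan(X,R,5,P,Q)
E
```

```text
[[0.069, 0.997, -0.045], [0.998, -0.069, 0.003], [0.0, -0.045, -0.999]]
[-0.01,0,0.33,0.07,0,-0.01,0,0.01,0.32,0.07,0,-0.01,-0.01,0,0.33,0.07,0,-0.01,-0.01,0.01,0.33,0.07,0,-0.01,0,0.01,0.33,0.06,0,-0.01,-0.01,0.01,0.32,0.07,0,-0.01,-0.01,0.02,0.33,0.07,0,-0.01]
end [ 0.5262 -0.0009  0.0823] az -3.94
[0,0,0.13,0,0,0,0,0,0.14,0,0,0,0,0,0.13,0,0,0,0,0,0.13,0,0,0,0,0,0.14,0,0,0]
end [ 0.5253 -0.0008  0.0622] az -3.94
```

>>> {"name": "apply_moves", "arguments": {"deltas": [0,0,0.33,0.07,0,-0.01,0,0.01,0.32,0.07,0,-0.01,-0.01,0,0.33,0.07,0,-0.01,-0.01,0.01,0.33,0.07,0,-0.01,0,0.01,0.33,0.06,0,-0.01,-0.01,0.01,0.32,0.07,0,-0.01,-0.01,0.02,0.33,0.07,0,-0.01,0,0,0.2,0,0,0,0,0,0.2,0,0,0,0,0,0.15,0,0,0,0,0,0,0,0,0,0,0,0,0,0,0]}}

```text
clock: 7.43
position: [0.5268, -0.0006, 0.0673]
ee_rot: [[0.068, 0.997, -0.042], [0.998, -0.068, 0.003], [0.0, -0.042, -0.999]]
contact_force: [-0.2, -0.9, -2.9]
finger_gap: 0.0451
grip_force: 25.0
```

>>> {"name": "apply_moves", "arguments": {"deltas": [0,0,0.03,0,0,0,0,0,0.03,0,0,0,0,0,0.03,0,0,0,0,0,0.02,0,0,0,0,0,0,0,0,0]}}

```text
clock: 7.85
position: [0.5268, -0.0005, 0.0641]
ee_rot: [[0.068, 0.997, -0.041], [0.998, -0.068, 0.003], [0.0, -0.042, -0.999]]
contact_force: [-1.3, -0.2, -2.6]
finger_gap: 0.0454
grip_force: 25.0
```

>>> {"name": "apply_moves", "arguments": {"deltas": [0,0,0.02,0,0,0,0,0,0.03,0,0,0,0,0,0.03,0,0,0,0,0,0,0,0,0]}}

```text
clock: 8.18
position: [0.5266, -0.0004, 0.0617]
ee_rot: [[0.068, 0.997, -0.042], [0.998, -0.068, 0.003], [0.0, -0.042, -0.999]]
contact_force: [-1.6, 0.8, 2.6]
finger_gap: 0.0455
grip_force: 25.0
```

>>> {"name": "apply_moves", "arguments": {"deltas": [0,0,0,0,0,0,0,0,0,0,0,0,0,0,0,0,0,0,0,0,0,0,0,0,0,0,0,0,0,0,0,0,-0.2,0,0,0,0,0,-0.5,0,0,0,0,0,-0.8,0,0,0,0,0,-0.8,0,0,0,0,0,-0.7,-0.2,0,0,0,0,0,-0.3,0,0], "claw": -0.5}}

```text
clock: 9.1
position: [0.5338, -0.0011, 0.1558]
ee_rot: [[0.068, 0.998, 0.01], [0.998, -0.068, 0.001], [0.002, 0.01, -1.0]]
contact_force: [0.4, 0.8, -0.0]
finger_gap: 0.0688
grip_force: 0.0
```

```bash
python3 - <<'E'
from h import *
from fit import pt
p=np.load("rig.npy")
s=bot.sense();w=bot.camera("wrist");cv2.imwrite("pics/w4.png",cv2.resize(w,(768,576)))
for m,A,c in blobs(w,(3,100,70),(16,255,255),800):
    bp=cv2.boxPoints(cv2.minAreaRect(np.argwhere(m)[:,::-1].astype(np.float32)))
    q=np.array([atz(*wray(s,x),.0703) for x in bp]);print(A,np.round(bp).tolist(),np.round(q[:,:2],4).tolist(),q.mean(0))
print("target",pt(p,(-.1625,0,.014)),s["position"])
hd=pt(p,(-.25,0,-.004));print(hd)
P,Q=plan([*hd[:2],.125],rigR(0),6)
plan([*hd[:2],hd[2]-.016],rigR(0),6,P,Q)
E
```

```text
4553 [[217.0, 148.0], [269.0, 148.0], [269.0, 247.0], [217.0, 247.0]] [[0.5069, 0.0483], [0.552, 0.045], [0.547, -0.0499], [0.497, -0.0464]] [ 0.52571928 -0.0007367   0.0703    ]
target [ 0.52559827 -0.00071838  0.07029773] [ 0.53380975 -0.00108442  0.15582141]
[0.43758686 0.00536881 0.05625536]
[0,-0.52,0.16,0.02,0,0,0,-0.53,0.16,0.01,-0.01,0,0,-0.52,0.15,0.02,0,0.01,-0.01,-0.52,0.16,0.01,0,0,0,-0.53,0.16,0.02,-0.01,0,0,-0.52,0.16,0.01,0,0]
end [0.4376 0.0053 0.1251] az -3.95
[0,0,0.47,0,0,0,0,0,0.47,0,0,0,0,0,0.47,0,0,0,0,0,0.48,0,0,0,0,0,0.47,0,0,0,0,0,0.47,0,0,0]
end [0.4376 0.0053 0.0402] az -3.95
```

View pics/w4.png

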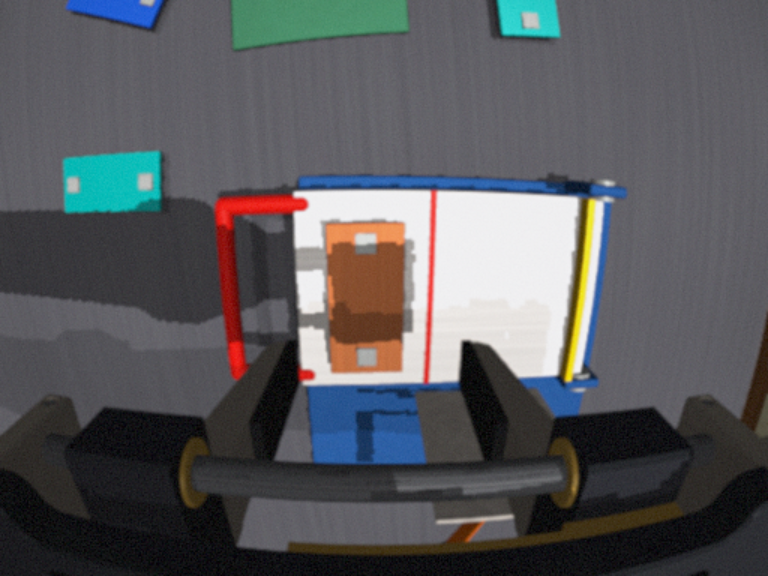

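>>> {"name": "apply_moves", "arguments": {"deltas": [0,-0.52,0.16,0.02,0,0,0,-0.53,0.16,0.01,0,0,0,-0.52,0.15,0.02,0,0,0,-0.52,0.16,0.01,0,0,0,-0.53,0.16,0.02,0,0,0,-0.52,0.16,0.01,0,0,0,0,0,0,0,0,0,0,0,0,0,0], "claw": 0.25, "force": 25}}

```text
clock: 9.82
position: [0.4362, 0.0057, 0.1232]
ee_rot: [[0.068, 0.998, -0.007], [0.998, -0.068, 0.001], [0.0, -0.007, -1.0]]
contact_force: [0.7, -0.8, 0.4]
finger_gap: 0.0342
grip_force: 0.0
```

```bash
python3 - <<'E'
from h import *
from fit import pt
p=np.load("rig.npy");s=bot.sense();w=bot.camera("wrist");cv2.imwrite("pics/w5o.png",w)
m=cv2.inRange(cv2.cvtColor(w,cv2.COLOR_BGR2HSV),(0,150,60),(4,255,255))|cv2.inRange(cv2.cvtColor(w,cv2.COLOR_BGR2HSV),(175,150,60),(180,255,255))
for m,A,c in [(m,0,0)]:
    for row in range(100,300,15):
        x=np.flatnonzero(m[row]);
        if len(x): 
            q=atz(*wray(s,(np.median(x),row)),.0563);print(row,x.min(),x.max(),len(x),np.round(q,4))
print(s["position"],s["finger_gap"]);hd=pt(p,(-.25,0,-.004));print(hd)
for y in(-.05,0,.05):print(np.round(pt(p,(-.25,y,-.004)),4),np.round(wproj(s,pt(p,(-.25,y,-.004)))))
plan([*hd[:2],hd[2]-.016],rigR(0),6)
E
```

```text
145 249 404 65 [0.4619 0.0564 0.0563]
160 248 403 18 [0.4414 0.0453 0.0563]
175 248 401 17 [0.4402 0.0329 0.0563]
190 248 399 17 [0.4394 0.0201 0.0563]
205 248 397 16 [0.4381 0.007  0.0563]
220 249 394 15 [ 0.4376 -0.0066  0.0563]
235 248 392 16 [ 0.4363 -0.0208  0.0563]
250 249 389 14 [ 0.4354 -0.0356  0.0563]
265 249 385 34 [ 0.4435 -0.0519  0.0563]
[0.43617792 0.00569632 0.12320891] 0.03424419551734879
[0.43758686 0.00536881 0.05625536]
[ 0.4341 -0.0445  0.0563] [255. 259.]
[0.4376 0.0054 0.0563] [255. 207.]
[0.441  0.0552 0.0563] [255. 148.]
[0,0,0.46,-0.01,0,0,0,0.01,0.47,-0.01,0,0.01,0,0,0.46,-0.01,0,0,-0.01,0.01,0.46,-0.01,0,0,0,0,0.46,-0.01,0,0,0,0,0.47,-0.01,0,0.01]
end [0.4376 0.0053 0.0401] az -3.98
```

Handle confirmed at x≈0.438. Descend and close.

>>> {"name": "apply_moves", "arguments": {"deltas": [0,0,0.46,0,0,0,0,0.01,0.46,0,0,0,0,0,0.46,0,0,0,0,0.01,0.46,0,0,0,0,0,0.46,0,0,0,0,0,0.45,0,0,0,0,0,0,0,0,0]}}

```text
clock: 10.45
position: [0.4364, 0.0053, 0.039]
ee_rot: [[0.068, 0.998, -0.009], [0.998, -0.068, -0.001], [-0.001, -0.009, -1.0]]
contact_force: [-0.7, 1.2, -0.7]
finger_gap: 0.0348
grip_force: 0.0
```

>>> {"name": "apply_moves", "arguments": {"deltas": [0,0,0,0,0,0,0,0,0,0,0,0,0,0,0,0,0,0,0,0,0,0,0,0,0,0,0,0,0,0,0,0,0,0,0,0], "claw": 1, "force": 30}}

```text
clock: 10.95
position: [0.438, 0.0056, 0.0415]
ee_rot: [[0.068, 0.998, -0.003], [0.998, -0.068, 0.001], [0.001, -0.003, -1.0]]
contact_force: [3.1, -0.8, 1.2]
finger_gap: 0.011
grip_force: 30.0
```

```bash
cat > lift.py <<'E'
import sys
from h import *
from fit import pt
p=np.load("rig.npy")
def arc(a1,n,a0=None):
    s=bot.sense();P0=s["position"]
    # handle angle as seen from tcp, tcp lies d below the bar
    hx=np.array([p[0]+.12*np.cos(p[2]),p[1]+.12*np.sin(p[2])]);ex=np.array([np.cos(p[2]),np.sin(p[2])])
    xr=(P0[:2]-hx)@ex
    return s,P0,xr
E
python3 - <<'E'
from h import *
s=bot.sense();print(s["position"],s["finger_gap"],s["grip_force"],s["contact_force"])
a=bot.camera("scene");cv2.imwrite("pics/s6.png",cv2.resize(a[140:260,190:340],(750,600),interpolation=3))
E
```

```text
[0.43799431 0.00562336 0.04145314] 0.010992103451724609 29.999527037143707 [ 3.13764578 -0.84870964  1.17035122]
```

```bash
cat > look.py <<'E'
from h import *
from fit import pt
p=np.load("rig.npy").copy()
zs=[];s=bot.sense();a=bot.camera("scene");zs=[s["position"][2],bot.sense()["position"][2]]
t=np.arcsin((np.mean(zs)+.0155-.045)/.25);p[3]=t
o=pt(p,(0,0,.014));n=pt(p,(0,0,1))-pt(p,(0,0,0));ax=pt(p,(1,0,0))-pt(p,(0,0,0));ay=pt(p,(0,1,0))-pt(p,(0,0,0))
lo=min(proj("scene",pt(p,(-.25,-.08,0)))[0],0)
for m,A,c in blobs(a,(5,100,100),(16,255,255),60):
    C,d=ray("scene",c);X=C+d*((o-C)@n)/(d@n)-o
    if abs(X@ay)<.06 and -.25<X@ax<0.02:print("pad A",A,"px",np.round(c,1),"x %.1f y %.1f mm"%(X@ax*1e3,X@ay*1e3))
print("tilt %.2f clock %.2f F"%(np.degrees(t),s["clock"]),np.round(s["contact_force"],1),np.round(s["position"],4))
cv2.imwrite("pics/last.png",a)
E
python3 look.py
```

```text
pad A 330 px [260.5 186.8] x -156.2 y -1.7 mm
tilt 2.73 clock 11.00 F [ 2.9 -0.2  1.4] [0.438  0.0056 0.0414]
```

>>> {"name": "apply_moves", "arguments": {"deltas": [0,0.006,-0.065,0,0,0,0,0.006,-0.065,0,0,0,0,0.006,-0.065,0,0,0,0,0.006,-0.065,0,0,0,0,0.006,-0.065,0,0,0,0,0.006,-0.065,0,0,0,0,0.006,-0.065,0,0,0,0,0.006,-0.065,0,0,0,0,0.006,-0.065,0,0,0,0,0.006,-0.065,0,0,0,0,0.006,-0.065,0,0,0,0,0.006,-0.065,0,0,0]}}

```text
clock: 12.05
position: [0.44, 0.0054, 0.0637]
ee_rot: [[0.068, 0.998, -0.003], [0.998, -0.068, -0.0], [-0.001, -0.003, -1.0]]
contact_force: [8.5, 0.2, -13.2]
finger_gap: 0.0111
grip_force: 30.0
```

```bash
python3 look.py
```

```text
pad A 360 px [260.7 183.5] x -156.7 y -1.9 mm
tilt 7.90 clock 12.05 F [  8.5   0.2 -13.2] [0.44   0.0054 0.0637]
```

>>> {"name": "apply_moves", "arguments": {"deltas": [0,0.012,-0.054,0,0,0,0,0.012,-0.054,0,0,0,0,0.012,-0.054,0,0,0,0,0.012,-0.054,0,0,0,0,0.012,-0.054,0,0,0,0,0.012,-0.054,0,0,0,0,0.012,-0.054,0,0,0,0,0.012,-0.054,0,0,0,0,0.012,-0.054,0,0,0,0,0.012,-0.054,0,0,0,0,0.012,-0.054,0,0,0,0,0.012,-0.054,0,0,0]}}

```text
clock: 13.1
position: [0.4432, 0.0051, 0.0827]
ee_rot: [[0.068, 0.998, -0.006], [0.998, -0.068, -0.0], [-0.001, -0.006, -1.0]]
contact_force: [5.8, 0.5, -14.1]
finger_gap: 0.0111
grip_force: 30.0
```

```bash
python3 look.py
```

```text
pad A 385 px [261.2 181. ] x -156.7 y -2.0 mm
tilt 12.32 clock 13.10 F [  5.8   0.5 -14.1] [0.4432 0.0051 0.0827]
```

>>> {"name": "apply_moves", "arguments": {"deltas": [0,0.004,-0.014,0,0,0,0,0.004,-0.014,0,0,0,0,0.004,-0.014,0,0,0,0,0.004,-0.014,0,0,0,0,0.004,-0.014,0,0,0,0,0.004,-0.014,0,0,0,0,0.004,-0.014,0,0,0,0,0.004,-0.014,0,0,0,0,0.004,-0.014,0,0,0,0,0.004,-0.014,0,0,0,0,0.004,-0.014,0,0,0,0,0.004,-0.014,0,0,0]}}

```text
clock: 14.15
position: [0.4443, 0.0051, 0.0876]
ee_rot: [[0.068, 0.998, -0.007], [0.998, -0.068, -0.0], [-0.001, -0.006, -1.0]]
contact_force: [5.6, 0.9, -13.2]
finger_gap: 0.0107
grip_force: 30.0
```

```bash
python3 look.py
```

```text
pad A 391 px [261.3 180.4] x -156.6 y -2.0 mm
tilt 13.44 clock 14.15 F [  5.6   0.9 -13.2] [0.4443 0.0051 0.0876]
```

>>> {"name": "apply_moves", "arguments": {"deltas": [0,0.004,-0.014,0,0,0,0,0.004,-0.014,0,0,0,0,0.004,-0.014,0,0,0,0,0.004,-0.014,0,0,0,0,0.004,-0.014,0,0,0,0,0.004,-0.014,0,0,0,0,0.004,-0.014,0,0,0,0,0.004,-0.014,0,0,0,0,0.004,-0.014,0,0,0,0,0.004,-0.014,0,0,0,0,0.004,-0.014,0,0,0,0,0.004,-0.014,0,0,0]}}

```text
clock: 15.2
position: [0.4455, 0.005, 0.0925]
ee_rot: [[0.068, 0.998, -0.007], [0.998, -0.068, -0.0], [-0.001, -0.007, -1.0]]
contact_force: [6.6, 0.1, -13.9]
finger_gap: 0.0108
grip_force: 30.0
```

```bash
python3 look.py
```

```text
pad A 399 px [261.3 179.7] x -156.9 y -2.3 mm
tilt 14.60 clock 15.20 F [  6.6   0.1 -13.9] [0.4455 0.005  0.0925]
```

>>> {"name": "apply_moves", "arguments": {"deltas": [0,0.004,-0.012,0,0,0,0,0.004,-0.012,0,0,0,0,0.004,-0.012,0,0,0,0,0.004,-0.012,0,0,0,0,0.004,-0.012,0,0,0,0,0.004,-0.012,0,0,0,0,0.004,-0.012,0,0,0,0,0.004,-0.012,0,0,0,0,0.004,-0.012,0,0,0,0,0.004,-0.012,0,0,0,0,0.004,-0.012,0,0,0,0,0.004,-0.012,0,0,0]}}

```text
clock: 16.25
position: [0.4465, 0.0049, 0.0967]
ee_rot: [[0.068, 0.998, -0.008], [0.998, -0.068, -0.0], [-0.001, -0.008, -1.0]]
contact_force: [5.3, -0.4, -13.3]
finger_gap: 0.011
grip_force: 30.0
```

```bash
python3 look.py
```

```text
pad A 411 px [261.6 179.2] x -156.8 y -1.9 mm
tilt 15.59 clock 16.25 F [  5.3  -0.4 -13.3] [0.4465 0.0049 0.0967]
```

>>> {"name": "apply_moves", "arguments": {"deltas": [0,0.004,-0.012,0,0,0,0,0.004,-0.012,0,0,0,0,0.004,-0.012,0,0,0,0,0.004,-0.012,0,0,0,0,0.004,-0.012,0,0,0,0,0.004,-0.012,0,0,0,0,0.004,-0.012,0,0,0,0,0.004,-0.012,0,0,0,0,0.004,-0.012,0,0,0,0,0.004,-0.012,0,0,0,0,0.004,-0.012,0,0,0,0,0.004,-0.012,0,0,0]}}

```text
clock: 17.3
position: [0.448, 0.0048, 0.1018]
ee_rot: [[0.068, 0.998, -0.008], [0.998, -0.068, 0.001], [0.0, -0.008, -1.0]]
contact_force: [1.7, 0.2, -12.2]
finger_gap: 0.011
grip_force: 30.0
```

```bash
python3 look.py
```

```text
pad A 414 px [261.8 178.6] x -156.9 y -1.8 mm
tilt 16.83 clock 17.30 F [  1.7   0.2 -12.2] [0.448  0.0048 0.1018]
```

>>> {"name": "apply_moves", "arguments": {"deltas": [0,0.004,-0.012,0,0,0,0,0.004,-0.012,0,0,0,0,0.004,-0.012,0,0,0,0,0.004,-0.012,0,0,0,0,0.004,-0.012,0,0,0,0,0.004,-0.012,0,0,0,0,0.004,-0.012,0,0,0,0,0.004,-0.012,0,0,0,0,0.004,-0.012,0,0,0,0,0.004,-0.012,0,0,0,0,0.004,-0.012,0,0,0,0,0.004,-0.012,0,0,0]}}

```text
clock: 18.35
position: [0.4493, 0.0047, 0.1062]
ee_rot: [[0.068, 0.998, -0.008], [0.998, -0.068, 0.001], [0.0, -0.008, -1.0]]
contact_force: [-4.9, 1.2, -9.8]
finger_gap: 0.0113
grip_force: 30.0
```

```bash
python3 look.py
```

```text
pad A 418 px [261.8 178.1] x -157.0 y -2.2 mm
tilt 17.88 clock 18.35 F [-4.9  1.2 -9.8] [0.4493 0.0047 0.1062]
```

>>> {"name": "apply_moves", "arguments": {"deltas": [0,0.003,-0.012,0,0,0,0,0.003,-0.012,0,0,0,0,0.003,-0.012,0,0,0,0,0.003,-0.012,0,0,0,0,0.003,-0.012,0,0,0,0,0.003,-0.012,0,0,0,0,0.003,-0.012,0,0,0,0,0.003,-0.012,0,0,0,0,0.003,-0.012,0,0,0,0,0.003,-0.012,0,0,0,0,0.003,-0.012,0,0,0,0,0.003,-0.012,0,0,0]}}

```text
clock: 19.4
position: [0.4507, 0.0046, 0.1106]
ee_rot: [[0.068, 0.998, -0.008], [0.998, -0.068, 0.001], [0.0, -0.008, -1.0]]
contact_force: [-4.7, 1.2, -11.2]
finger_gap: 0.0113
grip_force: 30.0
```

```bash
python3 look.py
```

```text
pad A 421 px [262.1 177.6] x -157.0 y -1.8 mm
tilt 18.93 clock 19.40 F [ -4.7   1.2 -11.2] [0.4507 0.0046 0.1106]
```

>>> {"name": "apply_moves", "arguments": {"deltas": [0,0.004,-0.012,0,0,0,0,0.004,-0.012,0,0,0,0,0.004,-0.012,0,0,0,0,0.004,-0.012,0,0,0,0,0.004,-0.012,0,0,0,0,0.004,-0.012,0,0,0,0,0.004,-0.012,0,0,0,0,0.004,-0.012,0,0,0,0,0.004,-0.012,0,0,0,0,0.004,-0.012,0,0,0,0,0.004,-0.012,0,0,0,0,0.004,-0.012,0,0,0]}}

```text
clock: 20.45
position: [0.4522, 0.0045, 0.1149]
ee_rot: [[0.068, 0.998, -0.008], [0.998, -0.068, 0.001], [0.0, -0.008, -1.0]]
contact_force: [-4.1, 1.6, -10.6]
finger_gap: 0.0111
grip_force: 30.0
```

```bash
python3 look.py
```

```text
pad A 431 px [262.1 177. ] x -157.2 y -2.3 mm
tilt 19.98 clock 20.45 F [ -4.1   1.6 -10.6] [0.4522 0.0045 0.1149]
```

>>> {"name": "apply_moves", "arguments": {"deltas": [0,0.004,-0.012,0,0,0,0,0.004,-0.012,0,0,0,0,0.004,-0.012,0,0,0,0,0.004,-0.012,0,0,0,0,0.004,-0.012,0,0,0,0,0.004,-0.012,0,0,0,0,0.004,-0.012,0,0,0,0,0.004,-0.012,0,0,0,0,0.004,-0.012,0,0,0,0,0.004,-0.012,0,0,0,0,0.004,-0.012,0,0,0,0,0.004,-0.012,0,0,0]}}

```text
clock: 21.5
position: [0.4538, 0.0044, 0.1193]
ee_rot: [[0.068, 0.998, -0.008], [0.998, -0.068, 0.001], [0.0, -0.008, -1.0]]
contact_force: [-5.9, 1.9, -10.7]
finger_gap: 0.0104
grip_force: 30.0
```

```bash
python3 look.py
```

```text
pad A 435 px [262.2 176.5] x -157.4 y -2.4 mm
tilt 21.05 clock 21.50 F [ -5.9   1.9 -10.7] [0.4538 0.0044 0.1193]
```

>>> {"name": "apply_moves", "arguments": {"deltas": [0,0.004,-0.012,0,0,0,0,0.004,-0.012,0,0,0,0,0.004,-0.012,0,0,0,0,0.004,-0.012,0,0,0,0,0.004,-0.012,0,0,0,0,0.004,-0.012,0,0,0,0,0.004,-0.012,0,0,0,0,0.004,-0.012,0,0,0,0,0.004,-0.012,0,0,0,0,0.004,-0.012,0,0,0,0,0.004,-0.012,0,0,0,0,0.004,-0.012,0,0,0]}}

```text
clock: 22.55
position: [0.4555, 0.0043, 0.1236]
ee_rot: [[0.068, 0.998, -0.007], [0.998, -0.068, 0.001], [0.0, -0.007, -1.0]]
contact_force: [-4.5, 1.9, -10.9]
finger_gap: 0.0109
grip_force: 30.0
```

```bash
python3 look.py
```

```text
pad A 440 px [262.5 176.1] x -157.2 y -2.2 mm
tilt 22.12 clock 22.55 F [ -4.5   1.9 -10.9] [0.4555 0.0043 0.1236]
```

>>> {"name": "apply_moves", "arguments": {"deltas": [0,0.0045,-0.012,0,0,0,0,0.0045,-0.012,0,0,0,0,0.0045,-0.012,0,0,0,0,0.0045,-0.012,0,0,0,0,0.0045,-0.012,0,0,0,0,0.0045,-0.012,0,0,0,0,0.0045,-0.012,0,0,0,0,0.0045,-0.012,0,0,0,0,0.0045,-0.012,0,0,0,0,0.0045,-0.012,0,0,0,0,0.0045,-0.012,0,0,0,0,0.0045,-0.012,0,0,0]}}

```text
clock: 23.6
position: [0.4572, 0.0041, 0.1279]
ee_rot: [[0.068, 0.998, -0.007], [0.998, -0.068, 0.001], [0.0, -0.007, -1.0]]
contact_force: [-4.6, 0.9, -10.2]
finger_gap: 0.011
grip_force: 30.0
```

```bash
python3 look.py
```

```text
pad A 444 px [262.6 175.7] x -157.3 y -2.5 mm
tilt 23.20 clock 23.60 F [ -4.6   0.9 -10.2] [0.4572 0.0041 0.1279]
```

>>> {"name": "apply_moves", "arguments": {"deltas": [0,0.0045,-0.012,0,0,0,0,0.0045,-0.012,0,0,0,0,0.0045,-0.012,0,0,0,0,0.0045,-0.012,0,0,0,0,0.0045,-0.012,0,0,0,0,0.0045,-0.012,0,0,0,0,0.0045,-0.012,0,0,0,0,0.0045,-0.012,0,0,0,0,0.0045,-0.012,0,0,0,0,0.0045,-0.012,0,0,0,0,0.0045,-0.012,0,0,0,0,0.0045,-0.012,0,0,0]}}

```text
clock: 24.65
position: [0.459, 0.004, 0.1323]
ee_rot: [[0.068, 0.998, -0.006], [0.998, -0.068, 0.001], [0.0, -0.007, -1.0]]
contact_force: [-3.5, 1.3, -10.4]
finger_gap: 0.011
grip_force: 30.0
```

```bash
python3 look.py
```

```text
pad A 452 px [262.9 175.2] x -157.4 y -2.1 mm
tilt 24.29 clock 24.65 F [ -3.5   1.3 -10.4] [0.459  0.004  0.1323]
```

>>> {"name": "apply_moves", "arguments": {"deltas": [0,0.005,-0.012,0,0,0,0,0.005,-0.012,0,0,0,0,0.005,-0.012,0,0,0,0,0.005,-0.012,0,0,0,0,0.005,-0.012,0,0,0,0,0.005,-0.012,0,0,0,0,0.005,-0.012,0,0,0,0,0.005,-0.012,0,0,0,0,0.005,-0.012,0,0,0,0,0.005,-0.012,0,0,0,0,0.005,-0.012,0,0,0,0,0.005,-0.012,0,0,0]}}

```text
clock: 25.7
position: [0.4609, 0.0039, 0.1367]
ee_rot: [[0.068, 0.998, -0.006], [0.998, -0.068, 0.001], [0.0, -0.006, -1.0]]
contact_force: [-5.4, 1.6, -9.9]
finger_gap: 0.0113
grip_force: 30.0
```

```bash
python3 look.py
```

```text
pad A 460 px [263.1 174.7] x -157.4 y -2.1 mm
tilt 25.38 clock 25.70 F [-5.4  1.6 -9.9] [0.4609 0.0039 0.1367]
```

>>> {"name": "apply_moves", "arguments": {"deltas": [0,0.005,-0.0115,0,0,0,0,0.005,-0.0115,0,0,0,0,0.005,-0.0115,0,0,0,0,0.005,-0.0115,0,0,0,0,0.005,-0.0115,0,0,0,0,0.005,-0.0115,0,0,0,0,0.005,-0.0115,0,0,0,0,0.005,-0.0115,0,0,0,0,0.005,-0.0115,0,0,0,0,0.005,-0.0115,0,0,0,0,0.005,-0.0115,0,0,0,0,0.005,-0.0115,0,0,0]}}

```text
clock: 26.75
position: [0.4629, 0.0037, 0.1408]
ee_rot: [[0.068, 0.998, -0.006], [0.998, -0.068, 0.001], [0.0, -0.006, -1.0]]
contact_force: [-4.9, 0.1, -10.3]
finger_gap: 0.0111
grip_force: 30.0
```

```bash
python3 look.py
```

```text
pad A 463 px [263.3 174.3] x -157.5 y -2.2 mm
tilt 26.44 clock 26.75 F [ -4.9   0.1 -10.3] [0.4629 0.0037 0.1408]
```

>>> {"name": "apply_moves", "arguments": {"deltas": [0,0.005,-0.0115,0,0,0,0,0.005,-0.0115,0,0,0,0,0.005,-0.0115,0,0,0,0,0.005,-0.0115,0,0,0,0,0.005,-0.0115,0,0,0,0,0.005,-0.0115,0,0,0,0,0.005,-0.0115,0,0,0,0,0.005,-0.0115,0,0,0,0,0.005,-0.0115,0,0,0,0,0.005,-0.0115,0,0,0,0,0.005,-0.0115,0,0,0,0,0.005,-0.0115,0,0,0]}}

```text
clock: 27.8
position: [0.4649, 0.0036, 0.145]
ee_rot: [[0.068, 0.998, -0.006], [0.998, -0.068, 0.001], [0.0, -0.006, -1.0]]
contact_force: [-5.2, 0.3, -9.8]
finger_gap: 0.0109
grip_force: 30.0
```

```bash
python3 look.py
```

```text
pad A 465 px [263.6 174. ] x -157.3 y -2.1 mm
tilt 27.51 clock 27.80 F [-5.2  0.3 -9.8] [0.4649 0.0036 0.145 ]
```

>>> {"name": "apply_moves", "arguments": {"deltas": [0,0.0055,-0.0115,0,0,0,0,0.0055,-0.0115,0,0,0,0,0.0055,-0.0115,0,0,0,0,0.0055,-0.0115,0,0,0,0,0.0055,-0.0115,0,0,0,0,0.0055,-0.0115,0,0,0,0,0.0055,-0.0115,0,0,0,0,0.0055,-0.0115,0,0,0,0,0.0055,-0.0115,0,0,0,0,0.0055,-0.0115,0,0,0,0,0.0055,-0.0115,0,0,0,0,0.0055,-0.0115,0,0,0]}}

```text
clock: 28.85
position: [0.467, 0.0035, 0.1491]
ee_rot: [[0.068, 0.998, -0.005], [0.998, -0.068, 0.0], [0.0, -0.005, -1.0]]
contact_force: [-1.8, 0.5, -11.7]
finger_gap: 0.011
grip_force: 30.0
```

```bash
python3 look.py
```

```text
pad A 469 px [263.7 173.6] x -157.4 y -2.5 mm
tilt 28.59 clock 28.85 F [ -1.8   0.5 -11.7] [0.467  0.0035 0.1491]
```

>>> {"name": "apply_moves", "arguments": {"deltas": [0,0.0055,-0.011,0,0,0,0,0.0055,-0.011,0,0,0,0,0.0055,-0.011,0,0,0,0,0.0055,-0.011,0,0,0,0,0.0055,-0.011,0,0,0,0,0.0055,-0.011,0,0,0,0,0.0055,-0.011,0,0,0,0,0.0055,-0.011,0,0,0,0,0.0055,-0.011,0,0,0,0,0.0055,-0.011,0,0,0,0,0.0055,-0.011,0,0,0,0,0.0055,-0.011,0,0,0]}}

```text
clock: 29.9
position: [0.4691, 0.0033, 0.1531]
ee_rot: [[0.068, 0.998, -0.005], [0.998, -0.068, 0.0], [0.0, -0.005, -1.0]]
contact_force: [1.4, -1.0, -14.3]
finger_gap: 0.0113
grip_force: 30.0
```

```bash
python3 look.py
```

```text
pad A 477 px [264.  173.3] x -157.4 y -2.3 mm
tilt 29.63 clock 29.90 F [  1.4  -1.  -14.3] [0.4691 0.0033 0.1531]
```

>>> {"name": "apply_moves", "arguments": {"deltas": [0,0.006,-0.011,0,0,0,0,0.006,-0.011,0,0,0,0,0.006,-0.011,0,0,0,0,0.006,-0.011,0,0,0,0,0.006,-0.011,0,0,0,0,0.006,-0.011,0,0,0,0,0.006,-0.011,0,0,0,0,0.006,-0.011,0,0,0,0,0.006,-0.011,0,0,0,0,0.006,-0.011,0,0,0,0,0.006,-0.011,0,0,0,0,0.006,-0.011,0,0,0]}}

```text
clock: 30.95
position: [0.4712, 0.0032, 0.157]
ee_rot: [[0.068, 0.998, -0.005], [0.998, -0.068, 0.0], [0.0, -0.005, -1.0]]
contact_force: [4.7, -0.9, -16.3]
finger_gap: 0.0108
grip_force: 30.0
```

```bash
python3 look.py
```

```text
pad A 483 px [264.2 173. ] x -157.3 y -2.4 mm
tilt 30.68 clock 30.95 F [  4.7  -0.9 -16.3] [0.4712 0.0032 0.157 ]
```

>>> {"name": "apply_moves", "arguments": {"deltas": [0,0.0065,-0.011,0,0,0,0,0.0065,-0.011,0,0,0,0,0.0065,-0.011,0,0,0,0,0.0065,-0.011,0,0,0,0,0.0065,-0.011,0,0,0,0,0.0065,-0.011,0,0,0,0,0.0065,-0.011,0,0,0,0,0.0065,-0.011,0,0,0,0,0.0065,-0.011,0,0,0,0,0.0065,-0.011,0,0,0,0,0.0065,-0.011,0,0,0,0,0.0065,-0.011,0,0,0]}}

```text
clock: 32.0
position: [0.4734, 0.003, 0.1609]
ee_rot: [[0.068, 0.998, -0.006], [0.998, -0.068, 0.0], [0.0, -0.006, -1.0]]
contact_force: [5.2, -1.1, -16.0]
finger_gap: 0.0109
grip_force: 30.0
```

```bash
python3 look.py
```

```text
pad A 483 px [264.5 172.7] x -157.3 y -2.2 mm
tilt 31.72 clock 32.00 F [  5.2  -1.1 -16. ] [0.4734 0.003  0.1609]
```

>>> {"name": "apply_moves", "arguments": {"deltas": [0,0.0065,-0.011,0,0,0,0,0.0065,-0.011,0,0,0,0,0.0065,-0.011,0,0,0,0,0.0065,-0.011,0,0,0,0,0.0065,-0.011,0,0,0,0,0.0065,-0.011,0,0,0,0,0.0065,-0.011,0,0,0,0,0,0,0,0,0,0,0,0,0,0,0,0,0,0,0,0,0]}}

```text
clock: 32.88
position: [0.4748, 0.0029, 0.1632]
ee_rot: [[0.068, 0.998, -0.006], [0.998, -0.068, 0.0], [0.0, -0.006, -1.0]]
contact_force: [5.1, -2.4, -14.9]
finger_gap: 0.011
grip_force: 30.0
```

```bash
python3 look.py
```

```text
pad A 486 px [268.4 183.4] x -124.3 y -2.2 mm
tilt 32.34 clock 32.88 F [  5.1  -2.4 -14.9] [0.4748 0.0029 0.1632]
```

>>> {"name": "apply_moves", "arguments": {"deltas": [0,0,0,0,0,0,0,0,0,0,0,0,0,0,0,0,0,0,0,0,0,0,0,0,0,0,0,0,0,0,0,0,0,0,0,0]}}

```text
clock: 33.43
position: [0.4749, 0.0029, 0.1633]
ee_rot: [[0.068, 0.998, -0.006], [0.998, -0.068, 0.0], [0.0, -0.006, -1.0]]
contact_force: [4.9, -1.7, -15.1]
finger_gap: 0.0108
grip_force: 30.0
```

```bash
python3 look.py; python3 - <<'E'
import cv2
a=cv2.imread("pics/last.png");cv2.imwrite("pics/s7.png",cv2.resize(a[110:260,190:340],(600,600),interpolation=3))
E
```

```text
pad A 523 px [277.4 209.5] x -47.7 y -2.1 mm
tilt 32.35 clock 33.43 F [  4.9  -1.7 -15.1] [0.4749 0.0029 0.1633]
```

View pics/s7.png

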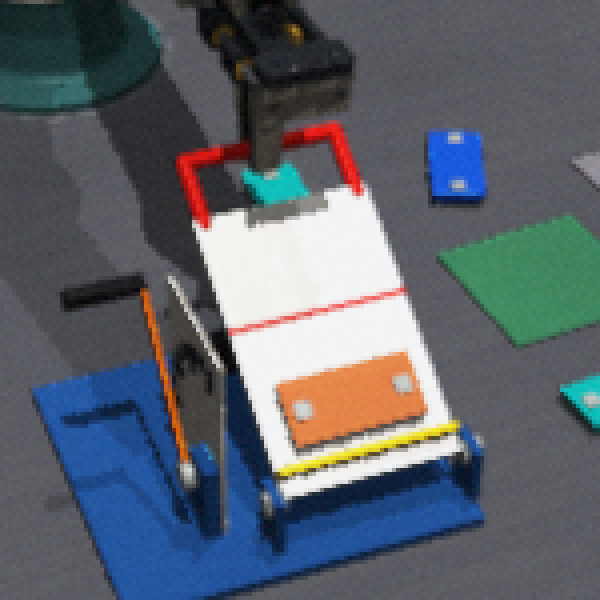

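>>> {"name": "apply_moves", "arguments": {"deltas": [0,0,0,0,0,0,0,0,0,0,0,0,0,0,0,0,0,0,0,0,0,0,0,0,0,0,-0.3,0,0,0,0,0,-0.6,0,0,0,0,0,-0.8,0,0,0,0,0,-0.8,0,0,0,0,0,-0.5,0,0,0,0,0,0,0,0,0], "claw": 0.25}}

```text
clock: 34.32
position: [0.4773, 0.003, 0.2571]
ee_rot: [[0.068, 0.998, 0.001], [0.998, -0.068, 0.003], [0.003, 0.001, -1.0]]
contact_force: [0.2, -0.1, 0.8]
finger_gap: 0.0347
grip_force: 0.0
```

```bash
python3 - <<'E'
from h import *
from fit import pt
p=np.load("rig.npy");O=p[:2];yaw=p[2]
Rz=Ro.from_euler("z",yaw).as_matrix()
s=bot.sense();print(s["position"],s["finger_gap"])
for c in("scene","top","wrist"):
    im=bot.camera(c);cv2.imwrite(f"pics/r_{c}.png",im)
    for l in("needle_grip","ramp_handle"):print(c,l,[(np.round(d["location"],1).tolist(),round(d["conf"],2)) for d in bot.spot_in(l,c)])
for th in(45,48,51):
    t=np.radians(th);g=Rz@np.array([.09-.13*np.cos(t),-.15,.06+.13*np.sin(t)])+[*O,0];print(th,g.round(4),proj("scene",g).round(1),proj("top",g).round(1))
t=np.radians(48);g=Rz@np.array([.09-.13*np.cos(t),-.15,.06+.13*np.sin(t)])+[*O,0]
plan([g[0],g[1]+.0,.235],rigR(0),8)
E
```

```text
[0.47732333 0.00298144 0.25709012] 0.03471957393199042
scene needle_grip [([221.4, 186.4], 0.47)]
scene ramp_handle [([267.7, 187.4], 0.59)]
top needle_grip [([303.5, 173.0], 0.47)]
top ramp_handle [([252.3, 159.0], 0.83), ([380.6, 209.1], 0.19)]
wrist needle_grip []
wrist ramp_handle [([325.0, 179.6], 0.73)]
45 [ 0.5548 -0.1531  0.1519] [212.6 182.7] [303.9 177.2]
48 [ 0.5597 -0.1534  0.1566] [213.  182.4] [304.2 175.6]
51 [ 0.5648 -0.1538  0.161 ] [213.5 182.2] [304.5 173.8]
[-0.63,0.4,0.07,-0.01,0,0,-0.62,0.4,0.07,-0.01,0,0,-0.63,0.39,0.07,-0.01,0,0.01,-0.62,0.4,0.07,-0.01,0,0,-0.63,0.4,0.07,-0.01,0,0,-0.62,0.4,0.08,-0.01,0,0,-0.63,0.39,0.07,-0.02,0,0,-0.62,0.4,0.07,-0.01,0.01,0]
end [ 0.5596 -0.1533  0.235 ] az -3.94
```

>>> {"name": "apply_moves", "arguments": {"deltas": [-0.63,0.4,0.07,0,0,0,-0.62,0.4,0.07,0,0,0,-0.63,0.39,0.07,0,0,0,-0.62,0.4,0.07,0,0,0,-0.63,0.4,0.07,0,0,0,-0.62,0.4,0.08,0,0,0,-0.63,0.39,0.07,0,0,0,-0.62,0.4,0.07,0,0,0,0,0,0,0,0,0,0,0,0,0,0,0]}}

```text
clock: 35.6
position: [0.5597, -0.1542, 0.2346]
ee_rot: [[0.07, 0.998, -0.008], [0.998, -0.07, -0.0], [-0.001, -0.008, -1.0]]
contact_force: [-0.4, 0.3, -0.4]
finger_gap: 0.0346
grip_force: 0.0
```

```bash
python3 - <<'E'
from h import *
s=bot.sense();w=bot.camera("wrist");a=bot.camera("scene");np.savez("s8.npz",position=s["position"],ee_rot=s["ee_rot"])
cv2.imwrite("pics/w8o.png",w);cv2.imwrite("pics/w8.png",cv2.resize(w,(768,576)));cv2.imwrite("pics/s8o.png",a)
print(s["position"])
p=np.load("rig.npy");Rz=Ro.from_euler("z",p[2]).as_matrix()
for th in(45,48,51):
    t=np.radians(th);g=Rz@np.array([.09-.13*np.cos(t),-.15,.06+.13*np.sin(t)])+[*p[:2],0];print(th,(wproj(s,g)*1.5).round())
E
```

```text
[ 0.5597039  -0.15416621  0.2346114 ]
45 [372. 300.]
48 [380. 302.]
51 [389. 305.]
```

View pics/w8.png

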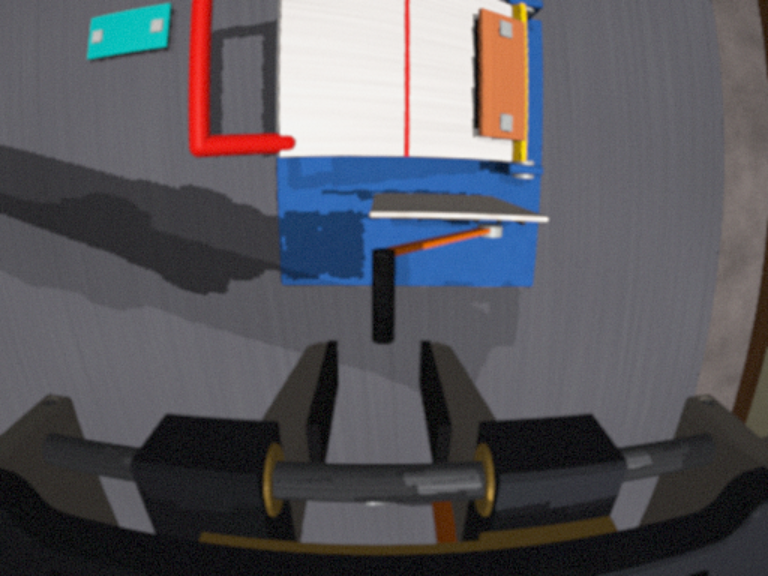

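```bash
python3 - <<'E'
from h import *
from fit import pt
from scipy.optimize import least_squares
p=np.load("rig.npy");d=np.load("s8.npz");s={k:d[k] for k in d};hw=p[4]-.003
w=lambda q:np.array(q)/1.5;f=lambda q:np.array(q)/4+[190,110]
obs=[("w",w((199,148)),(-.25,-hw,-.004)),("w",w((279,156)),(-.205,-.065,0)),("w",w((407,156)),(-.12,-.065,0)),("w",w((520,160)),(-.019,-.065,.011)),
("scene",f((184,163)),(-.25,-hw,-.004)),("scene",f((336,131)),(-.25,hw,-.004)),("scene",f((231,331)),(-.12,-.065,0)),("scene",f((405,290)),(-.12,.065,0)),("scene",f((282,473)),(-.019,-.065,.011)),("scene",f((458,425)),(-.019,.065,.011))]
def res(v):
    q=p.copy();q[3]=v[0];q[:2]+=v[1:3];q[2]+=v[3]
    r=[(wproj(s,pt(q,X)) if n=="w" else proj(n,pt(q,X)))-z for n,z,X in obs]
    return np.concatenate(r+[np.array(v[1:3])/.0015,[v[3]/.01]])
r=least_squares(res,[.56,0,0,0],loss="soft_l1");print(np.degrees(r.x[0]),r.x[1:],res(r.x)[:20].reshape(-1,2).round(1).tolist(),np.degrees(np.sqrt(np.linalg.inv(r.jac.T@r.jac)[0,0])))
E
```

```text
30.476009706660953 [0.00073535 0.00034402 0.00015518] [[0.6, -2.3], [0.5, 0.4], [-1.1, -0.6], [1.4, -0.0], [-1.0, -0.2], [-2.3, -0.1], [-1.5, -0.2], [-1.2, -0.7], [-1.8, -2.4], [-0.9, -2.6]] 0.6972603657319602
```

>>> {"name": "apply_moves", "arguments": {"deltas": [0,0.01,0.5,0,0,0,0,0.01,0.6,0,0,0,0,0.01,0.6,0,0,0,0,0.01,0.6,0,0,0,0,0.01,0.5,0,0,0,0,0,0.29,0,0,0,0,0,0,0,0,0]}}

```text
clock: 36.28
position: [0.5598, -0.1516, 0.1411]
ee_rot: [[0.066, 0.998, -0.009], [0.998, -0.066, 0.002], [0.001, -0.009, -1.0]]
contact_force: [-0.2, -0.2, 0.2]
finger_gap: 0.0345
grip_force: 0.0
```

>>> {"name": "apply_moves", "arguments": {"deltas": [0,0,0,0,0,0,0,0,0,0,0,0,0,0,0,0,0,0,0,0,0,0,0,0,0,0,0,0,0,0,0,0,0,0,0,0], "claw": 1, "force": 15}}

```text
clock: 36.78
position: [0.5613, -0.1532, 0.1435]
ee_rot: [[0.068, 0.998, -0.005], [0.998, -0.068, 0.001], [0.0, -0.005, -1.0]]
contact_force: [-1.5, 0.7, 3.5]
finger_gap: 0.0132
grip_force: 15.0
```

```bash
cat > icp.py <<'E'
from h import *
from fit import pt
from scipy.optimize import least_squares
from scipy.spatial import cKDTree
p=np.load("rig.npy");L=lambda f:{k:v for k,v in np.load(f).items()}
s3,s8=L("s3.npz"),L("s8.npz")
cv2.imwrite("pics/t9o.png",bot.camera("top"))
ims=[("scene","pics/scene.png",0,None),("top","pics/top.png",0,None),("w","pics/w3o.png",0,s3),("scene","pics/s8o.png",1,None),("top","pics/t9o.png",1,None),("w","pics/w8o.png",1,s8)]
def model(q,hw):
    l=np.linspace
    return np.array([pt(q,(-.25,y,-.004)) for y in l(-hw,hw,150)]+[pt(q,(x,sg*hw,-.004)) for sg in(-1,1) for x in l(-.25,-.205,60)]+[pt(q,(-.12,y,0)) for y in l(-.065,.065,150)])
pj=lambda n,s,M:np.array([wproj(s,X) if n=="w" else proj(n,X) for X in M])
pts=[]
for n,f,k,s in ims:
    h=cv2.cvtColor(cv2.imread(f),cv2.COLOR_BGR2HSV);m=cv2.inRange(h,(0,90,60),(4,255,255))|cv2.inRange(h,(172,90,60),(180,255,255))
    X=np.argwhere(m)[:,::-1].astype(float)
    q=p.copy();q[3]=[p[3],np.radians(31.5)][k];t=cKDTree(pj(n,s,model(q,.057)))
    X=X[t.query(X)[0]<7];pts.append(X);print(n,k,len(X))
def res(v):
    o=[]
    for (n,f,k,s),X in zip(ims,pts):
        q=np.array([v[0],v[1],v[2],v[3+k],0]);b={"scene":v[6:8],"top":v[8:10],"w":0}[n]
        d=cKDTree(pj(n,s,model(q,v[5]))+b).query(X)[0];o.append(d/np.sqrt(len(X)/60))
    return np.concatenate(o+[np.array(v[6:10])/.3])
r=least_squares(res,[*p[:3],p[3],np.radians(31.5),.056,0,0,0,0],x_scale=[.001,.001,.01,.01,.01,.001,1,1,1,1],loss="soft_l1",diff_step=1e-3)
v=r.x;print(v[:3].round(4),np.degrees(v[3:5]),v[5:].round(4),r.cost)
for t in(29,30,31,32,33,34):
    rr=least_squares(lambda u:res([*u[:4],np.radians(t),*u[4:]]),np.r_[v[:4],v[5:]],x_scale=[.001,.001,.01,.01,.001,1,1,1,1],loss="soft_l1",diff_step=1e-3,max_nfev=8);print(t,rr.cost)
E
timeout 500 python3 icp.py
```

```text
scene 0 276
top 0 259
w 0 2604
scene 1 392
top 1 269
w 1 2450Traceback (most recent call last):
  File "icp.py", line 25, in <module>
    r=least_squares(res,[*p[:3],p[3],np.radians(31.5),.056,0,0,0,0],x_scale=[.001,.001,.01,.01,.01,.001,1,1,1,1],loss="soft_l1",diff_step=1e-3)
    return func(*args, **kwargs)
    vector_fun = VectorFunction(
        fun_wrapped,
    ...<6 lines>...
        workers=workers
    )
    self._update_fun()
    ~~~~~~~~~~~~~~~~^^
    self.f = self.fun_wrapped(xp_copy(self.x))
             ~~~~~~~~~~~~~~~~^^^^^^^^^^^^^^^^^
    return np.atleast_1d(self.fun(x))
                         ~~~~~~~~^^^
    return self.f(x, *self.args, **self.kwargs)
           ~~~~~~^^^^^^^^^^^^^^^^^^^^^^^^^^^^^^
  File "icp.py", line 23, in res
    d=cKDTree(pj(n,s,model(q,v[5]))+b).query(X)[0];o.append(d/np.sqrt(len(X)/60))
              ~~^^^^^^^^^^^^^^^^^^^
  File "icp.py", line 12, in <lambda>
    pj=lambda n,s,M:np.array([wproj(s,X) if n=="w" else proj(n,X) for X in M])
                                                        ~~~~^^^^^
  File "h.py", line 17, in proj
    i=bot.camera_info(c);q=np.array(i["R"])@X+i["t"];return np.array([i["fx"]*q[0]/q[2]+i["cx"],i["fy"]*q[1]/q[2]+i["cy"]])
ValueError: time passes only in moves, steps and waits
```

```bash
python3 - <<'E'
s=open('h.py').read().replace("def ray(","_ci={}\ndef info(c):\n    if c not in _ci:_ci[c]={k:np.array(v) for k,v in bot.camera_info(c).items()}\n    return _ci[c]\ndef ray(",1)
a,b=s.split("def ray(",1);b=b.replace("bot.camera_info(","info(");open('h.py','w').write(a+"def ray("+b)
t=open('icp.py').read().replace('cv2.imwrite("pics/t9o.png",bot.camera("top"))\n','');open('icp.py','w').write(t)
E
timeout 500 python3 icp.py
```

```text
scene 0 276
top 0 259
w 0 2604
scene 1 392
top 1 269
w 1 2450
[ 0.5669 -0.0038 -0.0758] [ 3.50115878 31.74704534] [ 0.0573  0.7385  0.4019 -0.4552  0.0958] 849.3986639565732
29 941.8629043172418
30 887.4355873999743
31 856.1480841255966
32 850.5087788036049
33 872.1152517723194
34 922.3875071343508
```

>>> {"name": "apply_moves", "arguments": {"deltas": [0,-0.083,0.073,0,0,0,0,-0.081,0.075,0,0,0,0,-0.079,0.077,0,0,0,0,-0.077,0.079,0,0,0,0,-0.075,0.081,0,0,0,0,-0.073,0.083,0,0,0,0,-0.071,0.085,0,0,0,0,-0.068,0.086,0,0,0,0,-0.066,0.088,0,0,0,0,-0.064,0.09,0,0,0,0,-0.062,0.091,0,0,0,0,-0.059,0.093,0,0,0]}}

```text
clock: 37.83
position: [0.535, -0.1513, 0.1126]
ee_rot: [[0.068, 0.998, -0.006], [0.998, -0.068, 0.001], [0.0, -0.006, -1.0]]
contact_force: [2.5, 1.4, 1.3]
finger_gap: 0.0135
grip_force: 15.0
```

>>> {"name": "apply_moves", "arguments": {"deltas": [0,0,0,0,0,0,0,0,0,0,0,0,0,0,0,0,0,0]}}

```text
clock: 38.08
position: [0.5348, -0.1513, 0.1125]
ee_rot: [[0.068, 0.998, -0.007], [0.998, -0.068, 0.001], [0.0, -0.007, -1.0]]
contact_force: [2.4, 0.9, -2.0]
finger_gap: 0.0134
grip_force: 15.0
```

```bash
python3 - <<'E'
from h import *
a=bot.camera("scene");b=bot.camera("top");cv2.imwrite("pics/s10o.png",a)
s=bot.sense();P=s["position"];c=np.array([np.cos(-.0725),np.sin(-.0725)])
x=(P[:2]-[.5669,-.0038])@c;print(x,np.degrees(np.arccos((.09-x)/.13)),np.degrees(np.arcsin((P[2]+.015-.06)/.13)),s["contact_force"],s["finger_gap"])
cv2.imwrite("pics/s10.png",cv2.resize(a[120:260,190:340],(640,597),interpolation=3))
E
```

```text
-0.021176124679047136 31.21805703071413 31.352249031339536 [ 2.99174888  0.89871079 -3.18295309] 0.013738817740362966
```

View pics/s10.png

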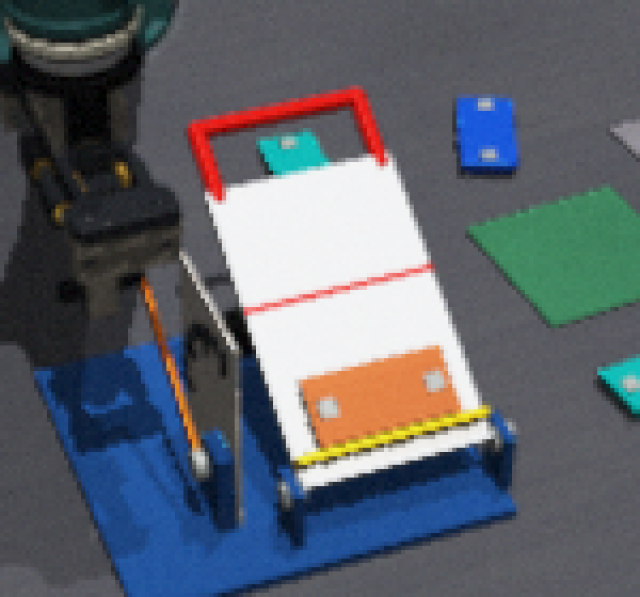

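```bash
python3 - <<'E'
from h import *
from fit import pt
im=cv2.imread("pics/s10o.png");h=cv2.cvtColor(im,cv2.COLOR_BGR2HSV)
m=cv2.inRange(h,(5,120,90),(18,255,255));X=np.argwhere(m)[:,::-1].astype(np.float32)
X=X[(X[:,0]>220)&(X[:,0]<242)&(X[:,1]>182)&(X[:,1]<232)]
sl=lambda X:(lambda v:v[0]/v[1])(cv2.fitLine(X.astype(np.float32),cv2.DIST_HUBER,0,.01,.01).ravel())
print("needle",len(X),sl(X))
# ramp -y edge: white/non-white transition per row
g=im.min(2).astype(float);E=[]
for r in range(170,226):
    row=g[r,235:275];i=np.argmax(np.diff(row));E.append((235+i+.5,r))
E=np.array(E);k=np.polyfit(E[:,1],E[:,0],1);k=np.polyfit(*(E[abs(np.polyval(k,E[:,1])-E[:,0])<1.5].T[::-1]),1);print("ramp edge",k[0])
p=np.load("rig.npy");p[:3]=[.5669,-.0038,-.0725];Rz=Ro.from_euler("z",p[2]).as_matrix()
for t in(29,30,31,32,33,34):
    a=np.radians(t);q=p.copy();q[3]=a
    e=[proj("scene",pt(q,(x,-.065,0))) for x in(-.2,-.03)]
    n=[proj("scene",Rz@np.array([.09-d*np.cos(a),-.12,.06+d*np.sin(a)])+[p[0],p[1],0]) for d in(.12,.02)]
    print(t,"ramp",(e[1]-e[0])[0]/(e[1]-e[0])[1],"needle",(n[1]-n[0])[0]/(n[1]-n[0])[1])
E
```

```text
needle 74 0.3218794
ramp edge 0.32687683302057774
29 ramp 0.34215975180613306 needle 0.32467722604003635
30 ramp 0.3368782465618785 needle 0.3203215618749796
31 ramp 0.33165412097792013 needle 0.31601529544732443
32 ramp 0.3264832974033986 needle 0.3117550105461355
33 ramp 0.32136184553913344 needle 0.3075374190102863
34 ramp 0.316285969626944 needle 0.3033593498006732
```

>>> {"name": "apply_moves", "arguments": {"deltas": [0,0.014,-0.023,0,0,0,0,0.014,-0.022,0,0,0,0,0,0,0,0,0,0,0,0,0,0,0]}}

```text
clock: 38.52
position: [0.5359, -0.1514, 0.1142]
ee_rot: [[0.068, 0.998, -0.006], [0.998, -0.068, 0.001], [0.0, -0.006, -1.0]]
contact_force: [1.8, -0.2, -2.3]
finger_gap: 0.0133
grip_force: 15.0
```

>>> {"name": "apply_moves", "arguments": {"deltas": [0,0,0,0,0,0,0,0,0,0,0,0,0,0,0,0,0,0,0,0,0,0,0,0,0,0,-0.2,0,0,0,0,0,-0.5,0,0,0,0,0,-0.8,0,0,0,0,0,-0.9,0,0,0,0,0,-0.9,0,0,0,0,0,-0.9,0,0,0,0,-0.8,0,0,0,0,0,-0.8,0,0,0,0], "claw": 0.25}}

```text
clock: 39.52
position: [0.4897, -0.1489, 0.2424]
ee_rot: [[0.067, 0.998, -0.003], [0.998, -0.067, -0.001], [-0.001, -0.002, -1.0]]
contact_force: [-0.6, 0.2, -0.8]
finger_gap: 0.0345
grip_force: 0.0
```

>>> {"name": "apply_moves", "arguments": {"deltas": [0,-0.8,0,0,0,0,0,-0.8,0,0,0,0,0,-0.5,0,0,0,0,0,0,0,0,0,0,0,0,0,0,0,0]}}

```text
clock: 39.93
position: [0.4262, -0.1441, 0.2417]
ee_rot: [[0.068, 0.998, -0.004], [0.998, -0.068, 0.001], [0.001, -0.004, -1.0]]
contact_force: [0.7, -0.5, 0.2]
finger_gap: 0.0345
grip_force: 0.0
```

```bash
cat > chk.py <<'E'
from h import *
s=bot.sense();w=bot.camera("wrist");a=bot.camera("scene");b=bot.camera("top")
for n,i in(("s",a),("w",w),("t",b)):cv2.imwrite(f"pics/f_{n}o.png",i)
print(s["position"],s["finger_gap"],s["clock"])
sc=cv2.resize(a[140:250,190:340],(600,440),interpolation=3)
cv2.imwrite("pics/f_s.png",sc)
X=np.argwhere(cv2.inRange(cv2.cvtColor(a,cv2.COLOR_BGR2HSV),(5,110,80),(18,255,255)))[:,::-1].astype(np.float32)
X=X[(X[:,0]>215)&(X[:,0]<242)&(X[:,1]>180)&(X[:,1]<235)];v=cv2.fitLine(X,cv2.DIST_HUBER,0,.01,.01).ravel();print("slope",len(X),v[0]/v[1],X.min(0),X.max(0))
c=np.array([.5669,-.0038,0]);Rz=Ro.from_euler("z",-.0725).as_matrix()
for t in(29,30,31,32,33,34):
    r=np.radians(t);N=lambda d,y:proj("scene",Rz@np.array([.09-d*np.cos(r),y,.06+d*np.sin(r)])+c).round(1)
    print(t,"pin",N(.13,-.1225),N(.13,-.1775),"pivot",N(0,-.12))
E
python3 chk.py
```

```text
[ 0.42615768 -0.14409139  0.24165629] 0.034486612176999776 39.9333
slope 86 0.32055494 [223. 185.] [236. 224.]
29 pin [220.6 184.1] [201.  188.7] pivot [235.7 227.7]
30 pin [220.7 183.8] [201.1 188.3] pivot [235.7 227.7]
31 pin [220.8 183.5] [201.1 188. ] pivot [235.7 227.7]
32 pin [220.9 183.1] [201.2 187.7] pivot [235.7 227.7]
33 pin [221.  182.8] [201.3 187.4] pivot [235.7 227.7]
34 pin [221.1 182.6] [201.3 187.2] pivot [235.7 227.7]
```

View pics/f_s.png

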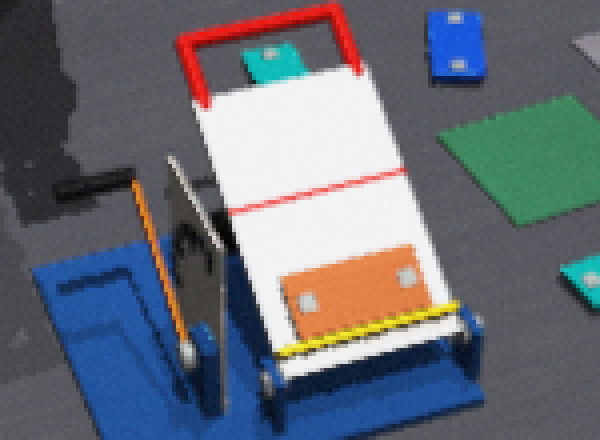

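```bash
python3 -c "
from cell import bot
print(bot.job_done())"
```

```text
the job is handed in; nothing more can be done
None
```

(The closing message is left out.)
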